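Weigh the medicine cartons and put them out for issue

ROBOT

A 6-joint arm with a two-finger parallel gripper is mounted at the origin on the work surface. World frame = base frame: x ahead of the robot, y to its left, z up, the work surface at z = 0. Lengths are in m, angles in rad, forces in N, time in s.
With the tool pointing down it reaches from about 0.225 to 0.875 m from the base axis. Payload 3.4 kg.
Tool frame: the origin (TCP) lies midway between the tips of the shut fingers; the grasp point (between the pads) lies behind it (manip.grip_point_offset is the z of the grasp point in the tool frame, in m); z points along the fingers, x is the direction in which the jaws open and shut, and the axes are right-handed (so a half turn about z gives the same grasp; the last joint's range is limited). The gripper opens to 85 mm and grips with 20 to 120 N. Pads are 22 mm wide; open, the fingers measure 114 mm over their backs; the gripper's body (76 mm by 85 mm) begins 54 mm behind the grasp point. The pads swing forward as they close: fully open they stand 13 mm farther back than shut.
Start: joints at [-1.466, 0.276, 1.505, -0, 1.361, -0.121], TCP at [0.129, -0.56, 0.231] pointing down, gripper open.
Joint ranges: [-2.89, 2.89], [-0.75, 2.08], [0.22, 2.7], [-1.18, 4.32], [0.11, 2.71], [-2.7, 2.7]. Speed limits (rad/s): [2.57, 2.57, 3.14, 3.14, 3.14, 3.14].

INTERFACE

Orientations are given as a unit quaternion [w, x, y, z].
In Python, from rig import manip, eyes, recognise, regions_of, mark_of gives the robot as it stands.
- The arm moves only by the shell command python3 -m inch 'ROWS' [FORCE]. ROWS is JSON, a list of rows, each a list of 5 numbers: the gripper command: -1 is shut, 1 is fully open, values between are in proportion, then the shift along the tool's x, y, z in mm, then the turn about the tool's z in degrees. A call has 1 to 20 rows; each row shifts and turns the pose as measured when the row begins, along the tool's axes as they then stand; what a row does not reach is not made up. A row lasts 1/12 s, in which the tool goes at most 41.7 mm and 7.16 degrees, less where a joint would pass 70% of its speed; a pose out of reach is approached as far as the arm can. A call with a gripper value outside its range is refused whole. The fingers move at their own pace and stop on an object; FORCE is the grip in N (left out, the last holds). Time passes only in rows, so rows that do not move let the fingers close. It gives the time, the measured TCP pose, the force and the opening at its end, in the units of the state.
- manip.get_state(): the state, without advancing time (a new reading comes with each control period).
- eyes.get_image(name): name is "side" or "top"; returns a dict with "frame" (400x640x3 uint8, red, green, blue), "K" (3x3 intrinsics, pixels), "k1" (the pictures are not rectified: a ray, as slopes to the right and down, at radius r is drawn at 1 + k1 r^2 times it, then the intrinsics apply), "rvec" (rotation vector, rad) and "tvec" (3), from world to camera coordinates, as OpenCV has them. Camera axes: x right, y down, z forward; pixel columns grow to the right and rows downward; lengths in m; the calibration is good to about 2 mm. A picture is of the moment at which its call begins. There is no depth.
- manip.sign_off(): hands the job in, once; it reports no verdict.
Trained networks look in a picture, given as the dict that the camera call returned (one of the last four; its "shot" number tells which), for a name from the list of things; names that differ only in an ending like _2 or _b are one class to them, and where a whole thing is asked for, a point or a joint stands for the part that bears it (a point fixed in the world has none). Each returns a list of dicts, best first, with "confidence" (0 to 1); they miss things now and then, are a little off and sometimes report something else, mostly with a low value. They report only what shows in the picture. A call takes as long as a camera call.
- recognise(picture, target): "bbox" ([left, top, width, height] in pixels, round what is visible of it).
- regions_of(picture, target): "mask" (400x640 bool, what is visible of it) and "bbox" ([left, top, width, height] in pixels, round what is visible of it).
- mark_of(picture, target): "point" ([row, column] in pixels: a listed point, or the origin of a listed thing).
The state is a dict: "clock": time; "qpos": joint angles; "qd": joint speeds; "effort": joint torques, N m; "position": TCP position; "ee_rot": TCP orientation; "contact_force": force on the tool from outside, world axes, zero at the start; "moment": the same for the moment, N m; "width": finger opening in m.
Only numpy, scipy, OpenCV 4.12 (cv2) and the standard library are available. Lean on these libraries where they do the work, as an engineer would, in place of code of your own. Each camera call takes 0.05 s, during which the arm holds its last target.

TASK

Get the scale ready: press its weighing plate down until it lies level and flat on the housing, then, with the plate empty, press the green key (on) and after it the yellow key (zero). Set every medicine carton on the plate, side by side and not stacked, and let go, press the blue key (weigh) and then the white key (store) with all of them on it, move all the cartons into the cream basket, again not stacked, and only then press the red key (off). Press each key right down, one key at a time, and leave the jar, pump bottle and calculator alone.

Things in the scene. Friction and masses are not known exactly. Their poses are not given: they have to be found in the camera images.
- scale: grey bench scale, fixed to the desk. Origin on the desk under the middle of its weighing area; its own x points to the back (away from the key panel), y to the left, z up. Housing of the weighing area 190 (x) x 280 (y) mm, its top edge 50 mm above the desk. The key panel (70 x 280 mm, top 30 mm above the desk) lies along the robot side, x -165 to -95 mm
- plate_mid (a point): steel weighing plate, loose, flat, 180 (x) x 290 (y) x 6 mm, 0.9 kg, lying on the scale; this point is the middle of its upper face, axes as the scale's. A lip 3 mm thick, 6 mm high, runs along its +y and -y edges. Ribs below hold it within 10 mm sideways. At first it stands 6 to 8 mm proud on two clips; pressed fully down it lies on the housing and this point is 56 mm above the desk
- plate: the same weighing plate; origin at the middle of its underside, z up
- clip_left (a joint): stiff support clip under the plate, 90 mm to the scale's +y side of the middle: 0 = up (8 mm proud of the housing), about 0.008 = pressed down level with the housing. Slides with about 8 N of friction, has no spring and stays where pushed; the plate's weight alone does not push it down
- clip_right (a joint): the same, 90 mm to the scale's -y side of the middle
- basket: cream open basket, fixed to the desk, 300 (x) x 160 (y) x 45 mm outside, walls and floor 5 mm; origin under its middle, on the desk
- key_green (a joint): travel of the green key (on) in m: 0 = up, 0.006 = fully down; a spring pushes it back
- key_green_top (a point): middle of the top of the green key (on): round, 26 mm across, in a black collar of 42 mm, top 48 mm above the desk when up; pressed straight down, full travel 6 mm at 5 N. Five keys stand in a row, 48 mm apart, on the scale's panel, in an order that changes
- key_yellow (a joint): travel of the yellow key (zero) in m: 0 = up, 0.006 = fully down; a spring pushes it back
- key_yellow_top (a point): middle of the top of the yellow key (zero): round, 26 mm across, in a black collar of 42 mm, top 48 mm above the desk when up; pressed straight down, full travel 6 mm at 5 N. Five keys stand in a row, 48 mm apart, on the scale's panel, in an order that changes
- key_blue (a joint): travel of the blue key (weigh) in m: 0 = up, 0.006 = fully down; a spring pushes it back
- key_blue_top (a point): middle of the top of the blue key (weigh): round, 26 mm across, in a black collar of 42 mm, top 48 mm above the desk when up; pressed straight down, full travel 6 mm at 5 N. Five keys stand in a row, 48 mm apart, on the scale's panel, in an order that changes
- key_white (a joint): travel of the white key (store) in m: 0 = up, 0.006 = fully down; a spring pushes it back
- key_white_top (a point): middle of the top of the white key (store): round, 26 mm across, in a black collar of 42 mm, top 48 mm above the desk when up; pressed straight down, full travel 6 mm at 5 N. Five keys stand in a row, 48 mm apart, on the scale's panel, in an order that changes
- key_red (a joint): travel of the red key (off) in m: 0 = up, 0.006 = fully down; a spring pushes it back
- key_red_top (a point): middle of the top of the red key (off): round, 26 mm across, in a black collar of 42 mm, top 48 mm above the desk when up; pressed straight down, full travel 6 mm at 5 N. Five keys stand in a row, 48 mm apart, on the scale's panel, in an order that changes
- carton_a_mid (a point): medicine carton with blue bands, rigid, 70 (x) x 42 (y) x 54 (z) mm, about 0.12 kg; this point is its centre, 27 mm above what it lies on. May be absent
- carton_b_mid (a point): medicine carton with green bands, rigid, 70 (x) x 42 (y) x 54 (z) mm, about 0.12 kg; this point is its centre, 27 mm above what it lies on. May be absent
- carton_c_mid (a point): medicine carton with orange bands, rigid, 70 (x) x 42 (y) x 54 (z) mm, about 0.12 kg; this point is its centre, 27 mm above what it lies on. May be absent
- carton_d_mid (a point): medicine carton with red bands, rigid, 70 (x) x 42 (y) x 54 (z) mm, about 0.12 kg; this point is its centre, 27 mm above what it lies on. May be absent
- jar: bystander: white jar 68 mm across, 110 mm tall, loose; leave alone. Origin under its middle
- pump: bystander: pump bottle 64 mm across, 190 mm tall, loose; leave alone. Origin under its middle
- calculator: bystander: calculator 130 x 80 x 16 mm, loose; leave alone. Origin under its middle

How it is judged:
On the way, in this order (a step that is already met when the one before it is completed fails the run):
1. the weighing plate is pressed down flat on the housing (z of plate_mid in the frame of scale below 0.0582 m and angle between plate's own z axis and vertical below 0.02 rad and not (x of carton_a_mid in the frame of plate_mid between -0.09 and 0.09 m and y of carton_a_mid in the frame of plate_mid between -0.145 and 0.145 m and z of carton_a_mid in the frame of plate_mid between 0.012 and 0.062 m) and not (x of carton_b_mid in the frame of plate_mid between -0.09 and 0.09 m and y of carton_b_mid in the frame of plate_mid between -0.145 and 0.145 m and z of carton_b_mid in the frame of plate_mid between 0.012 and 0.062 m) and not (x of carton_c_mid in the frame of plate_mid between -0.09 and 0.09 m and y of carton_c_mid in the frame of plate_mid between -0.145 and 0.145 m and z of carton_c_mid in the frame of plate_mid between 0.012 and 0.062 m) and not (x of carton_d_mid in the frame of plate_mid between -0.09 and 0.09 m and y of carton_d_mid in the frame of plate_mid between -0.145 and 0.145 m and z of carton_d_mid in the frame of plate_mid between 0.012 and 0.062 m)), for 0.2 s.
2. green key pressed, plate flat and empty (all of step 1 and value of joint key_green above 0.0045 m), for 0.05 s.
3. yellow key pressed, plate flat and empty (all of step 1 and value of joint key_yellow above 0.0045 m), for 0.05 s.
4. every carton rests on the plate, let go (x of carton_a_mid in the frame of plate_mid between -0.09 and 0.09 m and y of carton_a_mid in the frame of plate_mid between -0.145 and 0.145 m and z of carton_a_mid in the frame of plate_mid between 0.012 and 0.062 m and x of carton_b_mid in the frame of plate_mid between -0.09 and 0.09 m and y of carton_b_mid in the frame of plate_mid between -0.145 and 0.145 m and z of carton_b_mid in the frame of plate_mid between 0.012 and 0.062 m and x of carton_c_mid in the frame of plate_mid between -0.09 and 0.09 m and y of carton_c_mid in the frame of plate_mid between -0.145 and 0.145 m and z of carton_c_mid in the frame of plate_mid between 0.012 and 0.062 m and x of carton_d_mid in the frame of plate_mid between -0.09 and 0.09 m and y of carton_d_mid in the frame of plate_mid between -0.145 and 0.145 m and z of carton_d_mid in the frame of plate_mid between 0.012 and 0.062 m and linear speed of each of carton_a, carton_b, carton_c, carton_d below 0.03 m/s and contact force between the fingers and carton_a below 0.2 N and contact force between the fingers and carton_b below 0.2 N and contact force between the fingers and carton_c below 0.2 N and contact force between the fingers and carton_d below 0.2 N), for 0.2 s.
5. blue key pressed with every carton on the plate (value of joint key_blue above 0.0045 m and x of carton_a_mid in the frame of plate_mid between -0.09 and 0.09 m and y of carton_a_mid in the frame of plate_mid between -0.145 and 0.145 m and z of carton_a_mid in the frame of plate_mid between 0.012 and 0.062 m and x of carton_b_mid in the frame of plate_mid between -0.09 and 0.09 m and y of carton_b_mid in the frame of plate_mid between -0.145 and 0.145 m and z of carton_b_mid in the frame of plate_mid between 0.012 and 0.062 m and x of carton_c_mid in the frame of plate_mid between -0.09 and 0.09 m and y of carton_c_mid in the frame of plate_mid between -0.145 and 0.145 m and z of carton_c_mid in the frame of plate_mid between 0.012 and 0.062 m and x of carton_d_mid in the frame of plate_mid between -0.09 and 0.09 m and y of carton_d_mid in the frame of plate_mid between -0.145 and 0.145 m and z of carton_d_mid in the frame of plate_mid between 0.012 and 0.062 m), for 0.05 s.
6. white key pressed with every carton on the plate (value of joint key_white above 0.0045 m and x of carton_a_mid in the frame of plate_mid between -0.09 and 0.09 m and y of carton_a_mid in the frame of plate_mid between -0.145 and 0.145 m and z of carton_a_mid in the frame of plate_mid between 0.012 and 0.062 m and x of carton_b_mid in the frame of plate_mid between -0.09 and 0.09 m and y of carton_b_mid in the frame of plate_mid between -0.145 and 0.145 m and z of carton_b_mid in the frame of plate_mid between 0.012 and 0.062 m and x of carton_c_mid in the frame of plate_mid between -0.09 and 0.09 m and y of carton_c_mid in the frame of plate_mid between -0.145 and 0.145 m and z of carton_c_mid in the frame of plate_mid between 0.012 and 0.062 m and x of carton_d_mid in the frame of plate_mid between -0.09 and 0.09 m and y of carton_d_mid in the frame of plate_mid between -0.145 and 0.145 m and z of carton_d_mid in the frame of plate_mid between 0.012 and 0.062 m), for 0.05 s.
7. every carton rests in the basket, let go (x of carton_a_mid in the frame of basket between -0.147 and 0.147 m and y of carton_a_mid in the frame of basket between -0.077 and 0.077 m and z of carton_a_mid in the frame of basket between 0.015 and 0.07 m and x of carton_b_mid in the frame of basket between -0.147 and 0.147 m and y of carton_b_mid in the frame of basket between -0.077 and 0.077 m and z of carton_b_mid in the frame of basket between 0.015 and 0.07 m and x of carton_c_mid in the frame of basket between -0.147 and 0.147 m and y of carton_c_mid in the frame of basket between -0.077 and 0.077 m and z of carton_c_mid in the frame of basket between 0.015 and 0.07 m and x of carton_d_mid in the frame of basket between -0.147 and 0.147 m and y of carton_d_mid in the frame of basket between -0.077 and 0.077 m and z of carton_d_mid in the frame of basket between 0.015 and 0.07 m and linear speed of each of carton_a, carton_b, carton_c, carton_d below 0.03 m/s and contact force between the fingers and carton_a below 0.2 N and contact force between the fingers and carton_b below 0.2 N and contact force between the fingers and carton_c below 0.2 N and contact force between the fingers and carton_d below 0.2 N), for 0.2 s.
8. red key pressed with every carton in the basket (value of joint key_red above 0.0045 m and x of carton_a_mid in the frame of basket between -0.147 and 0.147 m and y of carton_a_mid in the frame of basket between -0.077 and 0.077 m and z of carton_a_mid in the frame of basket between 0.015 and 0.07 m and x of carton_b_mid in the frame of basket between -0.147 and 0.147 m and y of carton_b_mid in the frame of basket between -0.077 and 0.077 m and z of carton_b_mid in the frame of basket between 0.015 and 0.07 m and x of carton_c_mid in the frame of basket between -0.147 and 0.147 m and y of carton_c_mid in the frame of basket between -0.077 and 0.077 m and z of carton_c_mid in the frame of basket between 0.015 and 0.07 m and x of carton_d_mid in the frame of basket between -0.147 and 0.147 m and y of carton_d_mid in the frame of basket between -0.077 and 0.077 m and z of carton_d_mid in the frame of basket between 0.015 and 0.07 m), for 0.05 s.
At the end, for the whole second after the job is handed in: every carton present lies inside the basket (centre within its walls, not stacked) and let go; the weighing plate lies flat on the scale (middle of its top no more than 58.2 mm above the desk, tilt under 0.02 rad); all keys are up (x of carton_a_mid in the frame of basket between -0.147 and 0.147 m and y of carton_a_mid in the frame of basket between -0.077 and 0.077 m and z of carton_a_mid in the frame of basket between 0.015 and 0.07 m and x of carton_b_mid in the frame of basket between -0.147 and 0.147 m and y of carton_b_mid in the frame of basket between -0.077 and 0.077 m and z of carton_b_mid in the frame of basket between 0.015 and 0.07 m and x of carton_c_mid in the frame of basket between -0.147 and 0.147 m and y of carton_c_mid in the frame of basket between -0.077 and 0.077 m and z of carton_c_mid in the frame of basket between 0.015 and 0.07 m and x of carton_d_mid in the frame of basket between -0.147 and 0.147 m and y of carton_d_mid in the frame of basket between -0.077 and 0.077 m and z of carton_d_mid in the frame of basket between 0.015 and 0.07 m and contact force between the fingers and carton_a below 0.2 N and contact force between the fingers and carton_b below 0.2 N and contact force between the fingers and carton_c below 0.2 N and contact force between the fingers and carton_d below 0.2 N and z of plate_mid in the frame of scale below 0.0582 m and angle between plate's own z axis and vertical below 0.02 rad and value of joint each of key_green, key_yellow, key_blue, key_white, key_red below 0.0015 m); the robot touches nothing.
It fails at once if two keys pressed at the same time (both more than 3 mm down) (value of joint each of key_green, key_yellow above 0.003 m or value of joint each of key_green, key_blue above 0.003 m or value of joint each of key_green, key_white above 0.003 m or value of joint each of key_green, key_red above 0.003 m or value of joint each of key_yellow, key_blue above 0.003 m or value of joint each of key_yellow, key_white above 0.003 m or value of joint each of key_yellow, key_red above 0.003 m or value of joint each of key_blue, key_white above 0.003 m or value of joint each of key_blue, key_red above 0.003 m or value of joint each of key_white, key_red above 0.003 m).
It fails at once if yellow (zero) or red (off) key pressed with a carton on the plate (value of joint any of key_yellow, key_red above 0.0045 m and ((x of carton_a_mid in the frame of plate_mid between -0.09 and 0.09 m and y of carton_a_mid in the frame of plate_mid between -0.145 and 0.145 m and z of carton_a_mid in the frame of plate_mid between 0.012 and 0.062 m) or (x of carton_b_mid in the frame of plate_mid between -0.09 and 0.09 m and y of carton_b_mid in the frame of plate_mid between -0.145 and 0.145 m and z of carton_b_mid in the frame of plate_mid between 0.012 and 0.062 m) or (x of carton_c_mid in the frame of plate_mid between -0.09 and 0.09 m and y of carton_c_mid in the frame of plate_mid between -0.145 and 0.145 m and z of carton_c_mid in the frame of plate_mid between 0.012 and 0.062 m) or (x of carton_d_mid in the frame of plate_mid between -0.09 and 0.09 m and y of carton_d_mid in the frame of plate_mid between -0.145 and 0.145 m and z of carton_d_mid in the frame of plate_mid between 0.012 and 0.062 m))).
It fails at once if blue (weigh) or white (store) key pressed with no carton on the plate (value of joint any of key_blue, key_white above 0.0045 m and (not (x of carton_a_mid in the frame of plate_mid between -0.09 and 0.09 m and y of carton_a_mid in the frame of plate_mid between -0.145 and 0.145 m and z of carton_a_mid in the frame of plate_mid between 0.012 and 0.062 m) and not (x of carton_b_mid in the frame of plate_mid between -0.09 and 0.09 m and y of carton_b_mid in the frame of plate_mid between -0.145 and 0.145 m and z of carton_b_mid in the frame of plate_mid between 0.012 and 0.062 m) and not (x of carton_c_mid in the frame of plate_mid between -0.09 and 0.09 m and y of carton_c_mid in the frame of plate_mid between -0.145 and 0.145 m and z of carton_c_mid in the frame of plate_mid between 0.012 and 0.062 m) and not (x of carton_d_mid in the frame of plate_mid between -0.09 and 0.09 m and y of carton_d_mid in the frame of plate_mid between -0.145 and 0.145 m and z of carton_d_mid in the frame of plate_mid between 0.012 and 0.062 m))).
It fails at once if jar, pump bottle or calculator moved more than 30 mm (distance of any of jar, pump, calculator from where it was at the start of the episode above 0.03 m).
Of carton_a, carton_b, carton_c, carton_d only 2 to 3 are there at a start; the rules pass over those that are not, and their reading is None.
At some moment in a run one of carton_a, carton_b, carton_c, carton_d may be knocked a few centimetres aside while the robot is not near it.
It also fails if it takes over 210 s, if anything falls off the work surface, if the arm or the gripper's body presses on something with over 40 N, if the wrist force passes 120 N, or if a joint passes its speed limit or range.

## Working session

There is one attempt and no reset: what is moved stays moved. The work goes in short steps, Python scripts to look and compute and a shell command to move; the robot and the scene stay as the last step left them, time stands still between calls to the robot, and variables do not carry over. Pictures are saved under pics/ and viewed, and the job is handed in when it is done.

```bash
ls; mkdir -p pics
cat > h.py <<'E'
import numpy as np, cv2
from rig import manip, eyes, recognise, regions_of, mark_of
def snap(n,f):
    p=eyes.get_image(n); cv2.imwrite('pics/'+f,p['frame'][:,:,::-1]); return p
def ray(p,px):  # px=[row,col]
    K=np.array(p['K']);k1=p['k1']
    d=np.array([(px[1]-K[0,2])/K[0,0],(px[0]-K[1,2])/K[1,1]])
    u=d.copy()
    for _ in range(30): u=d/(1+k1*(u@u))
    R=cv2.Rodrigues(np.array(p['rvec'],float))[0]; t=np.array(p['tvec'],float).ravel()
    return -R.T@t, R.T@np.array([u[0],u[1],1])
def atz(p,px,z):
    c,d=ray(p,px); return c+d*(z-c[2])/d[2]
def proj(p,X):
    K=np.array(p['K']);R=cv2.Rodrigues(np.array(p['rvec'],float))[0]
    v=R@np.array(X,float)+np.array(p['tvec'],float).ravel(); u=v[:2]/v[2]; u=u*(1+p['k1']*(u@u))
    return [K[1,1]*u[1]+K[1,2],K[0,0]*u[0]+K[0,2]]
def tri(pa,a,pb,b):
    c1,d1=ray(pa,a);c2,d2=ray(pb,b)
    A=np.stack([d1,-d2],1);s=np.linalg.lstsq(A,c2-c1,rcond=None)[0]
    x,y=c1+s[0]*d1,c2+s[1]*d2
    return (x+y)/2,np.linalg.norm(x-y)
E
python3 - <<'E'
from h import *
np.set_printoptions(precision=4,suppress=True)
s=manip.get_state();print(s, manip.grip_point_offset)
t=snap('top','t0.png');d=snap('side','s0.png')
for p in (t,d): print(p['K'],p['k1'],-cv2.Rodrigues(p['rvec'])[0].T@p['tvec'].ravel() if hasattr(p['rvec'],'ravel') else p['rvec'])
Z=dict(scale=0,plate_mid=.063,basket=0,jar=0,pump=0,calculator=0,carton_a_mid=.027,carton_b_mid=.027,carton_c_mid=.027,carton_d_mid=.027,key_green_top=.048,key_yellow_top=.048,key_blue_top=.048,key_white_top=.048,key_red_top=.048)
for n,z in Z.items():
    a=mark_of(t,n);b=mark_of(d,n)
    for x in a[:2]: print(n,'top',np.round(x['point'],1),x['confidence'],atz(t,x['point'],z))
    for x in b[:2]: print(n,'side',np.round(x['point'],1),x['confidence'],atz(d,x['point'],z))
    if a and b: print('   tri',*tri(t,a[0]['point'],d,b[0]['point']))
E
```

```text
pics
{'clock': 0.0, 'qpos': array([-1.466 ,  0.2766,  1.5061,  0.    ,  1.3607, -0.121 ]), 'qd': array([-0.0002, -0.0006, -0.0005, -0.0005, -0.0004,  0.0021]), 'effort': array([ -0.0001, -41.6769, -24.5804,   0.0001,   0.0112,   0.    ]), 'position': array([ 0.1287, -0.5599,  0.2304]), 'ee_rot': array([-0.0007,  0.7823, -0.6229, -0.0006]), 'contact_force': array([-0.2942,  0.3026, -0.2855]), 'moment': array([ 0.0726,  0.0016, -0.005 ]), 'width': 0.08543390919211793} -0.0187
[[512.7434   0.     327.9149]
 [  0.     512.7434 197.9304]
 [  0.       0.       1.    ]] 0.03328865081467397 [0.3705 0.0194 1.247 ]
[[490.8639   0.     313.9786]
 [  0.     490.8639 198.2862]
 [  0.       0.       1.    ]] 0.02619520783245293 [0.3574 1.1231 0.9488]
scale top [234.  160.1] 0.53 [0.4809 0.453  0.    ]
plate_mid top [174.8 349.3] 0.64 [ 0.6109 -0.0093  0.063 ]
plate_mid side [188.1 306.4] 0.8 [ 0.6089 -0.0114  0.063 ]
   tri [ 0.6095 -0.0093  0.0648] 0.0020493912297846867
basket top [219.9 500. ] 0.78 [ 0.5084 -0.3737  0.    ]
basket side [189.2 304.1] 0.19 [ 0.6329 -0.0851  0.    ]
   tri [ 0.6253
[... 1988 characters left out ...]
key_yellow_top side [219.1 345. ] 0.56 [0.4782 0.0904 0.048 ]
   tri [0.4507 0.3559 0.2799] 0.007104450964118588
key_blue_top top [230.2 328.7] 0.67 [0.4821 0.0403 0.048 ]
key_blue_top top [232.1 372.5] 0.65 [ 0.4768 -0.0621  0.048 ]
key_blue_top side [206.1 344.3] 0.49 [0.4883 0.0341 0.048 ]
   tri [0.4846 0.0404 0.053 ] 0.005881658927002438
key_white_top top [225.7 389. ] 0.62 [ 0.4915 -0.1009  0.048 ]
key_white_top side [178.9 349.1] 0.46 [ 0.4924 -0.0998  0.048 ]
   tri [ 0.4921 -0.101   0.0471] 0.000983863158524899
key_red_top top [227.2 349.4] 0.44 [ 0.4887 -0.0082  0.048 ]
key_red_top side [195. 348.] 0.39 [ 0.4848 -0.0192  0.048 ]
   tri [ 0.4857 -0.0081  0.0569] 0.004268280800205512
```

View pics/t0.png

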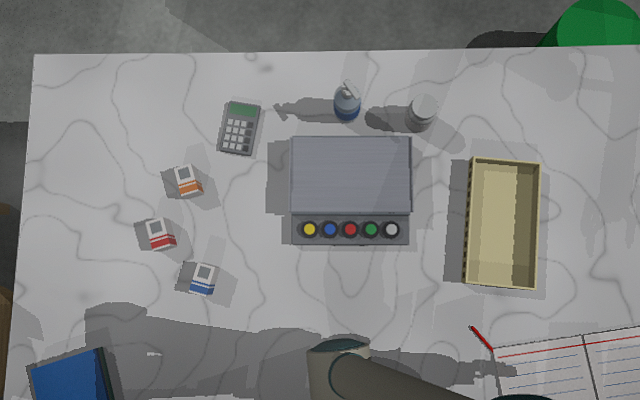

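View pics/s0.png

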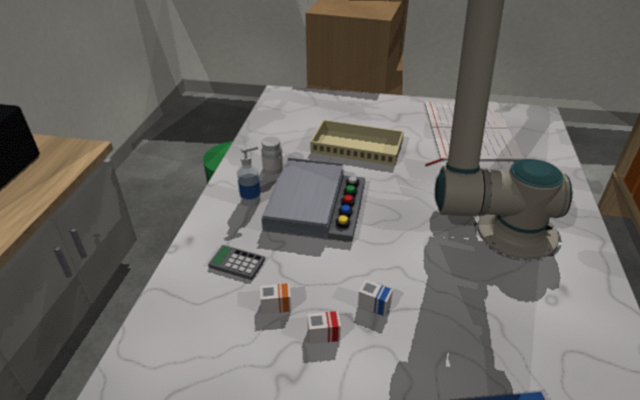

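The top view shows the keys from yellow at (309,229) through blue, red and green to white (391,229). Three cartons are present: orange (187,180), red (160,235) and blue (202,279). The basket is at (503,222). Next I refine the positions.

Run:
```python
from h import *
np.set_printoptions(precision=4,suppress=True)
t=snap('top','t1.png');d=snap('side','s1.png')
f=t['frame']
a=cv2.resize(f[150:310,125:245],None,fx=5,fy=5,interpolation=cv2.INTER_CUBIC)[:,:,::-1]; cv2.imwrite('pics/c1.png',cv2.resize(a,(450,600)))
a=cv2.resize(f[125:255,280:425],(780,600*1),interpolation=cv2.INTER_CUBIC)[:,:,::-1]; cv2.imwrite('pics/k1.png',a)
for nm,p in (('top',t),('side',d)):
  hsv=cv2.cvtColor(p['frame'],cv2.COLOR_RGB2HSV)
  for k in ['yellow','blue','red','green','white']:
    r=regions_of(p,'key_%s_top'%k)
    for x in r[:2]:
      m=x['mask']; ys,xs=np.nonzero(m)
      print(nm,k,x['confidence'],len(ys),ys.mean().round(1),xs.mean().round(1),p['frame'][m].mean(0).round(),atz(p,[ys.mean(),xs.mean()],.048))
  for k in 'acd':
    for x in regions_of(p,'carton_%s_mid'%k)[:3]:
      m=x['mask']; ys,xs=np.nonzero(m)
      print(nm,k,x['confidence'],x['bbox'],len(ys))
```

```text
top yellow 0.68 79 228.0 308.9 [177. 161.  52.] [0.4876 0.0868 0.048 ]
top blue 0.59 65 228.4 329.0 [ 54.  87. 154.] [0.4863 0.0395 0.048 ]
top blue 0.38 9267 174.1 350.3 [122. 125. 132.] [ 0.6155 -0.012   0.048 ]
top red 0.75 1649 127.9 239.7 [108. 115. 113.] [0.7325 0.2543 0.048 ]
top red 0.56 54 228.5 349.5 [153.  52.  51.] [ 0.4857 -0.0084  0.048 ]
top green 0.43 91 228.3 370.0 [ 51. 114.  69.] [ 0.4858 -0.0564  0.048 ]
top a 0.9 [190.3, 264.1, 28.8, 36.0] 761
top c 0.88 [175.1, 163.1, 27.5, 37.3] 753
top d 0.62 [142.6, 217.4, 37.3, 33.1] 797
side yellow 0.63 62 219.6 342.1 [148. 129.  42.] [0.4859 0.0939 0.048 ]
side yellow 0.25 41 189.1 349.5 [32. 87. 46.] [ 0.4842 -0.0486  0.048 ]
side blue 0.55 50 208.8 344.8 [ 25.  57. 115.] [0.4852 0.0458 0.048 ]
side red 0.45 3944 191.9 304.1 [119. 119. 125.] [ 0.6163 -0.011   0.048 ]
side green 0.6 3923 191.5 304.1 [120. 119. 126.] [ 0.6167 -0.0127  0.048 ]
side green 0.48 52 189.0 349.5 [31. 83. 45.] [ 0.4843 -0.049   0.048 ]
side a 0.69 [358.7, 279.7, 31.7, 37.2] 932
side a 0.26 [233.1, 146.3, 27.1, 62.8] 1033
side a 0.24 [349.7, 177.5, 4.6, 7.1] 44
side c 0.9 [261.8, 283.1, 28.0, 27.7] 839
side d 0.9 [311.1, 310.6, 30.7, 35.3] 1005
```

View pics/c1.png

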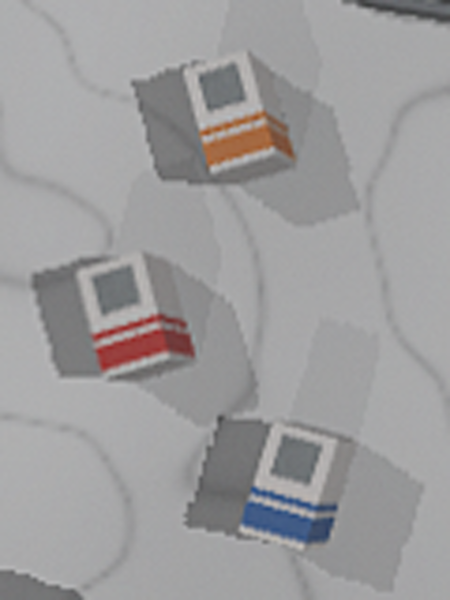

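View pics/k1.png

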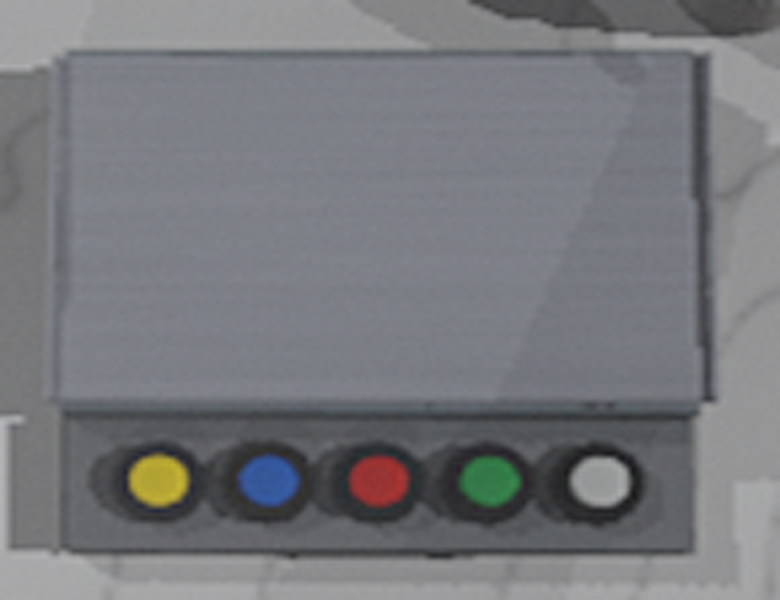

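```bash
cat >> h.py <<'E'
from scipy.optimize import minimize
def boxmask(p,x,y,yaw,z0,dims=(.07,.042,.054)):
    c,s=np.cos(yaw),np.sin(yaw); P=[]
    for a in(-.5,.5):
        for b in(-.5,.5):
            for e in(0,1):
                u,v=a*dims[0],b*dims[1]
                q=proj(p,[x+c*u-s*v,y+s*u+c*v,z0+e*dims[2]]);P.append([q[1],q[0]])
    h=cv2.convexHull(np.array(P,np.float32))
    return h
def fill(h,off,sz,S=8):
    m=np.zeros((sz*S,sz*S),np.uint8)
    cv2.fillConvexPoly(m,np.round((h.reshape(-1,2)-off+.5)*S).astype(np.int32),1); return m
def fitcarton(views,x0,z0=0.,yaws=(0,),dims=(.07,.042,.054)):
    # views: list of (pic,mask)
    best=None;D=[]
    for p,m in views:
        ys,xs=np.nonzero(m);off=np.array([xs.min()-12,ys.min()-12]);sz=max(np.ptp(xs),np.ptp(ys))+26
        mm=np.zeros((sz,sz),np.uint8);sub=m[off[1]:off[1]+sz,off[0]:off[0]+sz];mm[:sub.shape[0],:sub.shape[1]]=sub
        D.append((p,off,sz,cv2.resize(mm,None,fx=8,fy=8,interpolation=cv2.INTER_NEAREST)))
    def cost(v):
        c=0
        for p,off,sz,mm in D:
            q=fill(boxmask(p,v[0],v[1],v[2]*10,z0,dims),off,sz)
            c+=1-(q&mm).sum()/max(1,(q|mm).sum())
        return c/len(D)
    for yw in yaws:
        r=minimize(cost,[x0[0],x0[1],yw/10],method='Nelder-Mead',options=dict(initial_simplex=np.array([x0[0],x0[1],yw/10])+np.array([[0,0,0],[.01,0,0],[0,.01,0],[0,0,.03]]),xatol=1e-5,fatol=1e-5))
        if best is None or r.fun<best.fun: best=r
    return best.x[0],best.x[1],best.x[2]*10,best.fun
E
python3 - <<'E'
from h import *
np.set_printoptions(precision=4,suppress=True)
t=snap('top','t2.png');d=snap('side','s2.png')
for k,x0 in dict(a=(.362,.339),c=(.61,.378),d=(.469,.439)).items():
  V=[]
  for p in (t,d):
    r=[x for x in regions_of(p,'carton_%s_mid'%k) if abs(np.array(proj(p,[*x0,.027]))[::-1]-(np.array(x['bbox'][:2])+np.array(x['bbox'][2:])/2)).max()<15]
    if r: V.append((p,r[0]['mask']))
  print(k,len(V),'both',*np.round(fitcarton(V,x0,0,np.arange(-1.5,1.6,.5)),4))
  for v in V: print('    ',*np.round(fitcarton([v],x0,0,np.arange(-1.5,1.6,.5)),4))
x=regions_of(t,'basket')[0];print(x['confidence'],cv2.minAreaRect(np.argwhere(x['mask'])[:,::-1].astype(np.float32)))
s=cv2.resize(t['frame'][140:305,440:560],(436,600))[:,:,::-1];cv2.imwrite('pics/b2.png',s)
E
```

```text
a 2 both 0.3708 0.3355 -0.2868 0.072
     0.3718 0.3348 -0.28 0.0589
     0.369 0.3368 -0.3059 0.0508
c 2 both 0.6062 0.3808 -2.8627 0.0712
     0.6062 0.3795 0.2853 0.0663
     0.6058 0.3829 0.2762 0.0388
d 1 both 0.4774 0.4416 3.4474 0.0978
     0.4774 0.4416 3.4474 0.0978
0.71 ((502.0960693359375, 222.092529296875), (75.69898986816406, 131.17108154296875), 3.3177809715270996)
```

```bash
python3 -m inch '[[-1,0,0,0,6.5],[-1,0,0,0,6.5]]' 30; python3 -c "
from h import *
s=manip.get_state();print(s['position'],s['ee_rot'],s['qpos'],s['width'],s['contact_force'])"
```

```text
clock: 3.12
position: [0.1287, -0.5604, 0.2313]
ee_rot: [-0.0, -0.704, 0.71, -0.0]
contact_force: [-0.2, 0.3, -0.8]
width: 0.0642
[ 0.12873025 -0.56043002  0.2313306 ] [-3.24582070e-05 -7.04145457e-01  7.10055753e-01 -3.34380449e-05] [-1.46599362e+00  2.75886712e-01  1.50491251e+00 -8.95552794e-06
  1.36070064e+00  1.13163022e-01] 0.06421778723207926 [-0.24725265  0.27580652 -0.79273962]
```

View pics/b2.png

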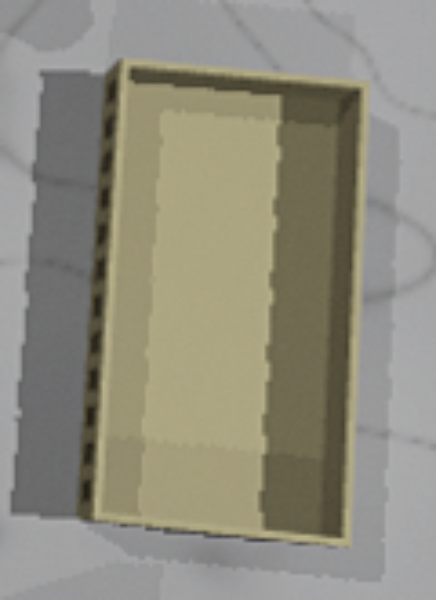

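```bash
python3 -m inch '[[-1,-27,-28.5,0,0],[-1,-27,-28.5,0,0],[-1,-27,-28.5,0,0],[-1,-27,-28.5,0,0],[-1,-27,-28.5,0,0],[-1,-27,-28.5,0,0],[-1,-27,-28.5,0,0],[-1,-27,-28.5,0,0],[-1,-27,-28.5,0,0],[-1,-27,-28.5,0,0],[-1,-27,-28.5,0,0],[-1,-27,-28.5,0,0],[-1,-27,-28.5,0,0],[-1,-27,-28.5,0,0],[-1,-27,-28.5,0,0]]'
cat >> h.py <<'E'
def go(x,y,z,head=None):
    s=manip.get_state();q=s['ee_rot'];w=q
    R=np.array([1-2*(q[2]**2+q[3]**2),2*(q[1]*q[2]+q[0]*q[3])])
    ps=np.arctan2(R[1],R[0]);d=np.array([x,y,z])-s['position']
    tx=d[0]*np.cos(ps)+d[1]*np.sin(ps);ty=d[0]*np.sin(ps)-d[1]*np.cos(ps)
    print('head %.1f'%np.degrees(ps),'pos',np.round(s['position'],4),'w %.4f'%s['width'],'F',np.round(s['contact_force'],1),'clock %.1f'%s['clock'])
    print('  tool mm dx %.1f dy %.1f dz %.1f'%(tx*1e3,ty*1e3,-d[2]*1e3), '' if head is None else 'turn %.1f'%(-((head-np.degrees(ps)+180)%360-180)), 'rows>=%.1f'%(np.linalg.norm(d)*1e3/41.7))
E
python3 -c "
from h import *
go(.616,-.099,.09,-90)
p=eyes.get_image('top')
C=[atz(p,[140+y/3.636-.5,440+x/3.633-.5],.045) for x,y in [(122,62),(368,85),(348,545),(88,520)]]
print(np.round(C,4),np.mean(C,0))
"
```

```text
clock: 4.37
position: [0.5764, -0.1534, 0.2296]
ee_rot: [-0.003, -0.697, 0.717, -0.004]
contact_force: [0.9, -0.6, 0.7]
width: 0.0002
head -91.6 pos [ 0.5764 -0.1534  0.2296] w 0.0002 F [ 0.9 -0.6  0.7] clock 4.4
  tool mm dx -55.5 dy -38.1 dz 139.6 turn -1.6 rows>=3.7
[[ 0.6556 -0.3049  0.045 ]
 [ 0.6382 -0.4624  0.045 ]
 [ 0.3438 -0.4291  0.045 ]
 [ 0.3597 -0.2687  0.045 ]] [ 0.49935648 -0.36629479  0.045     ]
```

```bash
python3 -m inch '[[-1,-18,-13,25,-1.6],[-1,-18,-13,25,0],[-1,-18,-12,25,0],[-1,0,0,25,0],[-1,0,0,20,0],[-1,0,0,10,0]]'; python3 -c "
from h import *
go(.616,-.099,.09,-90)"
```

```text
clock: 4.92
position: [0.632, -0.0883, 0.0985]
ee_rot: [-0.005, 0.712, -0.702, 0.011]
contact_force: [-0.7, -0.1, -0.2]
width: -0.0003
head -89.2 pos [ 0.632  -0.0883  0.0985] w -0.0003 F [-0.7 -0.1 -0.2] clock 4.9
  tool mm dx 10.5 dy 16.1 dz 8.5 turn 0.8 rows>=0.5
```

```bash
python3 -m inch '[[-1,10,16,8,0],[-1,0,0,0,0],[-1,0,0,0,0]]'; python3 -c "
from h import *
go(.616,-.099,.075,-90)"
```

```text
clock: 5.17
position: [0.6145, -0.0985, 0.0867]
ee_rot: [-0.004, 0.712, -0.702, 0.008]
contact_force: [1.1, -0.3, 0.5]
width: 0.0001
head -89.1 pos [ 0.6145 -0.0985  0.0867] w 0.0001 F [ 1.1 -0.3  0.5] clock 5.2
  tool mm dx 0.5 dy -1.5 dz 11.7 turn 0.9 rows>=0.3
```

```bash
python3 -m inch '[[-1,0,0,10,0],[-1,0,0,5,0],[-1,0,0,4,0],[-1,0,0,4,0]]'; python3 -m inch '[[-1,0,0,4,0],[-1,0,0,4,0],[-1,0,0,4,0]]';python3 -m inch '[[-1,0,0,4,0],[-1,0,0,4,0]]'
```

```text
clock: 5.5
position: [0.6185, -0.1001, 0.0657]
ee_rot: [-0.006, 0.712, -0.702, 0.012]
contact_force: [0.1, 0.9, -0.8]
width: -0.0
clock: 5.75
position: [0.6189, -0.1003, 0.0559]
ee_rot: [-0.006, 0.712, -0.702, 0.012]
contact_force: [-7.6, 2.1, 30.9]
width: -0.0004
clock: 5.92
position: [0.6189, -0.1002, 0.056]
ee_rot: [-0.006, 0.712, -0.702, 0.013]
contact_force: [-8.0, 1.5, 25.1]
width: 0.0
```

```bash
python3 -m inch '[[-1,0,0,-20,0],[-1,-20,0,-10,0],[-1,-30,0,0,0],[-1,-30,0,0,0],[-1,-30,0,0,0],[-1,-30,0,0,0],[-1,-20,0,0,0],[-1,-10,0,0,0],[-1,0,0,0,0],[-1,0,0,0,0]]'; python3 -c "
from h import *
go(.616,.081,.075,-90)"
```

```text
clock: 6.75
position: [0.6206, 0.0757, 0.0877]
ee_rot: [-0.01, 0.711, -0.703, 0.019]
contact_force: [0.3, -0.3, 0.1]
width: -0.0001
head -89.3 pos [0.6206 0.0757 0.0877] w -0.0001 F [ 0.3 -0.3  0.1] clock 6.8
  tool mm dx -5.3 dy 4.5 dz 12.7 turn 0.7 rows>=0.3
```

```bash
python3 -m inch '[[-1,-5,4,8,0],[-1,0,0,5,0],[-1,0,0,4,0],[-1,0,0,4,0],[-1,0,0,4,0],[-1,0,0,4,0]]'; python3 -m inch '[[-1,0,0,4,0],[-1,0,0,4,0],[-1,0,0,4,0]]';python3 -m inch '[[-1,0,0,4,0],[-1,0,0,4,0]]'
```

```text
clock: 7.25
position: [0.6181, 0.0752, 0.0559]
ee_rot: [-0.01, 0.709, -0.705, 0.019]
contact_force: [-10.3, 3.2, 47.3]
width: -0.0003
clock: 7.5
position: [0.6181, 0.0752, 0.0561]
ee_rot: [-0.011, 0.708, -0.705, 0.019]
contact_force: [-7.2, 1.5, 22.7]
width: -0.0001
clock: 7.67
position: [0.6181, 0.0752, 0.0561]
ee_rot: [-0.013, 0.708, -0.706, 0.02]
contact_force: [-7.4, 1.6, 23.3]
width: -0.0002
```

```bash
python3 -m inch '[[-1,0,0,-20,0],[-1,0,0,-15,0],[-1,15,15,0,0],[-1,25,25,0,0],[-1,25,25,0,0],[-1,25,25,0,0],[-1,20,20,0,0],[-1,10,10,0,0],[-1,5,5,0,0],[-1,0,0,0,0],[-1,0,0,0,0]]'; python3 -c "
from h import *
go(.4865,-.057,.06,-90)
t=snap('top','t3.png');d=snap('side','s3.png')
cv2.imwrite('pics/s3c.png',cv2.resize(d['frame'][130:250,240:400],(800,600))[:,:,::-1])
for p in(t,d):
  for x in mark_of(p,'plate_mid')[:2]: print(x)
"
```

```text
clock: 8.58
position: [0.4904, -0.0562, 0.0888]
ee_rot: [-0.016, 0.707, -0.706, 0.024]
contact_force: [0.1, 0.7, 0.1]
width: 0.0002
head -89.9 pos [ 0.4904 -0.0562  0.0888] w 0.0002 F [0.1 0.7 0.1] clock 8.6
  tool mm dx 0.8 dy 3.9 dz 28.8 turn 0.1 rows>=0.7
{'point': [175.2, 349.7], 'confidence': 0.87}
{'point': [189.4, 306.6], 'confidence': 0.65}
```

View pics/s3c.png

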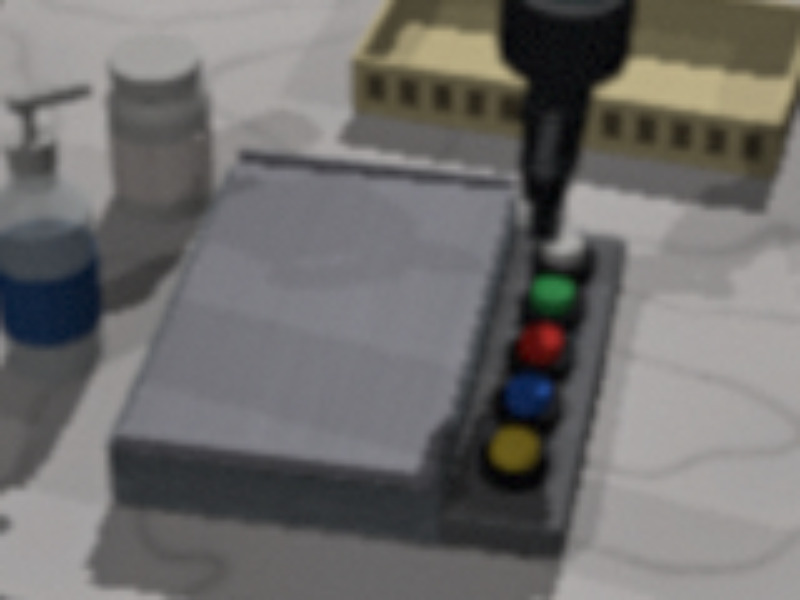

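View pics/t3.png

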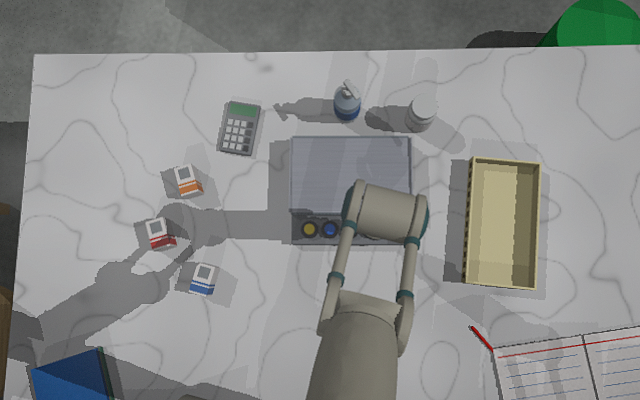

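```bash
cat >> h.py <<'E'
from scipy.spatial.transform import Rotation as Ro
def tilt():
    q=manip.get_state()['ee_rot'];z=Ro.from_quat([q[1],q[2],q[3],q[0]]).as_matrix()[:,2]
    print('toolz deg',np.round(np.degrees(z[:2]),2),'qpos',np.round(manip.get_state()['qpos'],3))
E
python3 -c "
from h import *
tilt();go(.4865,-.057,.06,-90)"
python3 -m inch '[[-1,1,4,14,0],[-1,0,0,12,0],[-1,0,0,0,0],[-1,0,0,0,0]]';python3 -c "
from h import *
tilt();go(.4865,-.057,.05,-90)"
```

```text
toolz deg [ 3.27 -0.62] qpos [-0.256  0.257  1.932  0.005  0.895  1.308]
head -89.8 pos [ 0.4911 -0.0554  0.0888] w -0.0001 F [-0.2  0.1 -0.2] clock 8.8
  tool mm dx 1.5 dy 4.6 dz 28.8 turn 0.2 rows>=0.7
clock: 9.12
position: [0.4925, -0.0548, 0.0625]
ee_rot: [-0.018, 0.71, -0.704, 0.026]
contact_force: [-0.5, -0.2, 0.2]
width: 0.0001
toolz deg [ 3.49 -0.63] qpos [-0.255  0.291  1.967  0.006  0.822  1.304]
head -89.6 pos [ 0.4925 -0.0548  0.0625] w 0.0001 F [-0.5 -0.2  0.2] clock 9.1
  tool mm dx 2.2 dy 6.1 dz 12.5 turn 0.4 rows>=0.3
```

```bash
python3 -m inch '[[-1,2,7,2,0],[-1,1,3,0,0],[-1,0,0,0,0]]';python3 -c "
from h import *
tilt();go(.4865,-.057,.05,-90)"
```

```text
clock: 9.37
position: [0.4833, -0.0574, 0.0605]
ee_rot: [-0.018, 0.71, -0.703, 0.026]
contact_force: [-0.0, 0.3, 0.6]
width: -0.0001
toolz deg [ 3.56 -0.64] qpos [-0.265  0.282  1.988  0.008  0.808  1.29 ]
head -89.4 pos [ 0.4833 -0.0574  0.0605] w -0.0001 F [-0.   0.3  0.6] clock 9.4
  tool mm dx -0.3 dy -3.2 dz 10.5 turn 0.6 rows>=0.3
```

```bash
python3 -m inch '[[-1,0,-2,9,0],[-1,0,0,4,0],[-1,0,0,4,0],[-1,0,0,4,0]]';python3 -m inch '[[-1,0,0,4,0],[-1,0,0,3,0],[-1,0,0,3,0]]'; python3 -c "
from h import *
tilt();go(.4865,-.057,.05,-90)"
```

```text
clock: 9.7
position: [0.4872, -0.0578, 0.0449]
ee_rot: [-0.019, 0.71, -0.703, 0.027]
contact_force: [-18.6, 4.7, 71.9]
width: -0.0002
clock: 9.95
position: [0.487, -0.0577, 0.0459]
ee_rot: [-0.019, 0.711, -0.703, 0.028]
contact_force: [-7.8, 1.2, 24.6]
width: 0.0002
toolz deg [ 3.84 -0.75] qpos [-0.264  0.305  2.003  0.007  0.765  1.291]
head -89.4 pos [ 0.487  -0.0577  0.0459] w 0.0002 F [-7.8  1.2 24.6] clock 9.9
  tool mm dx -0.8 dy 0.5 dz -4.1 turn 0.6 rows>=0.1
```

```bash
python3 -c "
from h import *
d=snap('side','s4.png');t=eyes.get_image('top')
cv2.imwrite('pics/s4c.png',cv2.resize(d['frame'][150:240,310:400],(600,600),interpolation=cv2.INTER_CUBIC)[:,:,::-1])
print(proj(d,[.487,-.0577,.0459]),proj(d,[.487,-.057,.048]))
"
```

```text
[np.float64(187.73518852096853), np.float64(348.9922774373008)] [np.float64(187.3211980787323), np.float64(348.9844157501515)]
```

View pics/s4c.png

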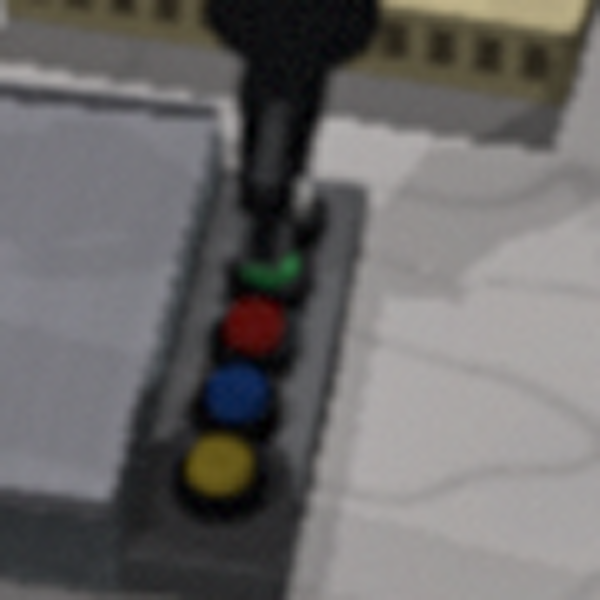

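The shut fingers stop hard at z 46 mm. Most likely their 29 mm width rests on the collar, so green is only about 2 mm down. I'll press with one finger of the open gripper instead, jaws along x, with the other finger over the desk.

```bash
python3 -m inch '[[-1,0,0,-15,0],[-1,0,0,-35,0],[-1,0,0,-35,0],[1,0,0,-20,-7],[1,0,0,0,-7],[1,0,0,0,-7],[1,0,0,0,-7],[1,0,0,0,-7],[1,0,0,0,-7],[1,0,0,0,-7],[1,0,0,0,-7],[1,0,0,0,-7],[1,0,0,0,-7],[1,0,0,0,-7],[1,0,0,0,-7],[1,0,0,0,0]]';python3 -c "
from h import *
tilt();go(.4365,-.057,.06,0)"
```

```text
clock: 11.38
position: [0.4842, -0.058, 0.1541]
ee_rot: [0.007, 0.999, -0.028, 0.038]
contact_force: [-0.2, -0.1, -0.7]
width: 0.0857
toolz deg [ 4.37 -0.9 ] qpos [-0.266  0.165  1.864  0.006  1.035 -0.213]
head -3.2 pos [ 0.4842 -0.058   0.1541] w 0.0857 F [-0.2 -0.1 -0.7] clock 11.4
  tool mm dx -47.7 dy 1.6 dz 94.1 turn -3.2 rows>=2.5
```

```bash
cat >> h.py <<'E'
def go(x,y,z,head=None):
    s=manip.get_state();q=s['ee_rot'];R=Ro.from_quat([q[1],q[2],q[3],q[0]]).as_matrix()
    d=np.array([x,y,z])-s['position'];ps=np.degrees(np.arctan2(R[1,0],R[0,0]))
    v=R.T@d*1e3; up=R.T@np.array([0,0,10.])
    print('head %.1f'%ps,'pos',np.round(s['position'],4),'w %.4f'%s['width'],'F',np.round(s['contact_force'],1),'clock %.1f'%s['clock'],'toolz',np.round(np.degrees(R[:2,2]),2))
    print('  tool mm',np.round(v,1), '' if head is None else 'turn %.1f'%(-((head-ps+180)%360-180)), 'rows>=%.1f'%(np.linalg.norm(d)*1e3/41.7),'up10=',np.round(up,2))
E
for i in 1; do python3 -m inch '[[1,-10,0,0,-3.2],[1,-10,0,0,0],[1,-10,0,0,0],[1,-10,0,0,0],[1,0,0,0,0]]';python3 -c "
from h import *
go(.4365,-.057,.08,0)"; python3 -m inch '[[1,0,0,10,0],[1,0,0,10,0],[1,0,0,10,0],[1,0,0,10,0],[1,0,0,0,0],[1,0,0,0,0]]';python3 -c "
from h import *
go(.4365,-.057,.06,0)";done
```

```text
clock: 11.8
position: [0.4419, -0.0574, 0.1492]
ee_rot: [0.007, 0.999, -0.006, 0.038]
contact_force: [-0.4, 0.6, -0.3]
width: 0.0854
head -0.6 pos [ 0.4419 -0.0574  0.1492] w 0.0854 F [-0.4  0.6 -0.3] clock 11.8 toolz [ 4.3  -0.87]
  tool mm [-10.6  -1.3  68.6] turn -0.6 rows>=1.7 up10= [ 0.75  0.14 -9.97]
clock: 12.3
position: [0.4451, -0.0587, 0.1097]
ee_rot: [0.008, 0.999, -0.011, 0.041]
contact_force: [1.3, -0.2, 0.1]
width: 0.0858
head -1.2 pos [ 0.4451 -0.0587  0.1097] w 0.0858 F [ 1.3 -0.2  0.1] clock 12.3 toolz [ 4.68 -0.97]
  tool mm [-12.7  -2.3  48.8] turn -1.2 rows>=1.2 up10= [ 0.82  0.15 -9.97]
```

```bash
python3 -m inch '[[1,0,0,0,0],[1,0,0,0,0],[1,0,0,0,0],[1,0,0,0,0],[1,0,0,0,0],[1,0,0,0,0],[1,0,0,0,0],[1,0,0,0,0]]';python3 -c "
from h import *
go(.4365,-.057,.06,0)"; python3 -m inch '[[1,4,0,-30,0],[1,4,0,-30,0],[1,0,0,0,0]]';python3 -c "
from h import *
go(.4365,-.057,.06,0)";python3 -m inch '[[1,-6,0,30,0],[1,-6,0,30,0],[1,0,0,0,0]]';python3 -c "
from h import *
go(.4365,-.057,.06,0)"
```

```text
clock: 12.97
position: [0.447, -0.0593, 0.1126]
ee_rot: [0.009, 0.999, -0.011, 0.044]
contact_force: [-0.0, -0.4, -0.2]
width: 0.0854
head -1.3 pos [ 0.447  -0.0593  0.1126] w 0.0854 F [-0.  -0.4 -0.2] clock 13.0 toolz [ 5.   -1.06]
  tool mm [-15.1  -2.9  51.5] turn -1.3 rows>=1.3 up10= [ 0.88  0.17 -9.96]
clock: 13.22
position: [0.4481, -0.0578, 0.1732]
ee_rot: [0.008, 0.999, -0.012, 0.041]
contact_force: [0.4, -0.5, 0.5]
width: 0.0854
head -1.3 pos [ 0.4481 -0.0578  0.1732] w 0.0854 F [ 0.4 -0.5  0.5] clock 13.2 toolz [ 4.65 -0.96]
  tool mm [-20.8  -2.2 111.9] turn -1.3 rows>=2.7 up10= [ 0.82  0.15 -9.97]
clock: 13.47
position: [0.445, -0.0597, 0.1149]
ee_rot: [0.01, 0.999, -0.011, 0.047]
contact_force: [-1.4, 0.0, -0.5]
width: 0.0854
head -1.2 pos [ 0.445  -0.0597  0.1149] w 0.0854 F [-1.4  0.  -0.5] clock 13.5 toolz [ 5.33 -1.16]
  tool mm [-13.7  -3.5  53.8] turn -1.2 rows>=1.3 up10= [ 0.94  0.18 -9.95]
```

```bash
python3 -m inch '[[1,-16,-3,30,0]]';python3 -c "
from h import *
go(.4365,-.057,.06,0)
for i in range(3): eyes.get_image('top')
go(.4365,-.057,.06,0)"
```

```text
clock: 13.55
position: [0.4395, -0.0592, 0.0877]
ee_rot: [0.012, 0.998, -0.011, 0.054]
contact_force: [2.7, -0.8, -0.8]
width: 0.0852
head -1.2 pos [ 0.4395 -0.0592  0.0877] w 0.0852 F [ 2.7 -0.8 -0.8] clock 13.6 toolz [ 6.19 -1.41]
  tool mm [-6.  -2.8 27.1] turn -1.2 rows>=0.7 up10= [ 1.09  0.22 -9.94]
head -1.3 pos [ 0.4293 -0.0561  0.0823] w 0.0851 F [-0.1 -0.4 -0.5] clock 13.7 toolz [ 4.99 -1.05]
  tool mm [ 5.3  0.4 22.9] turn -1.3 rows>=0.6 up10= [ 0.88  0.16 -9.96]
```

```bash
python3 -m inch '[[1,3,0,-41,0],[1,3,0,-41,0],[1,3,0,-41,0],[1,3,0,-41,0]]';python3 -c "
from h import *
go(.4365,-.057,.06,0)
for i in range(3): eyes.get_image('top')
go(.4365,-.057,.06,0)"
```

```text
clock: 14.03
position: [0.4264, -0.0531, 0.2483]
ee_rot: [0.007, 0.999, -0.012, 0.038]
contact_force: [1.9, -0.4, -0.0]
width: 0.0856
head -1.3 pos [ 0.4264 -0.0531  0.2483] w 0.0856 F [ 1.9 -0.4 -0. ] clock 14.0 toolz [ 4.39 -0.86]
  tool mm [ -4.3   1.2 188.5] turn -1.3 rows>=4.5 up10= [ 0.77  0.13 -9.97]
head -1.3 pos [ 0.4293 -0.054   0.2501] w 0.0851 F [ 1.3 -0.  -0.5] clock 14.2 toolz [ 4.92 -1.02]
  tool mm [-9.1e+00 -1.0e-01  1.9e+02] turn -1.3 rows>=4.6 up10= [ 0.86  0.16 -9.96]
```

```bash
python3 -m inch '[[1,0,0,35,-1.3],[1,0,0,35,0],[1,0,0,35,0],[1,0,0,30,0],[1,-2,0,20,0]]';python3 -c "
from h import *
for i in range(3): eyes.get_image('top')
go(.4378,-.057,.04,0)"
```

```text
clock: 14.6
position: [0.4523, -0.0597, 0.1024]
ee_rot: [0.013, 0.998, 0.0, 0.057]
contact_force: [-0.3, 1.0, -0.3]
width: 0.0856
head 0.1 pos [ 0.4515 -0.0596  0.1032] w 0.0857 F [ 0.3 -0.3  0.6] clock 14.8 toolz [ 6.37 -1.44]
  tool mm [-20.6  -4.2  61.2] turn 0.1 rows>=1.6 up10= [ 1.11  0.25 -9.93]
```

```bash
cat > hold.py <<'E'
import sys
from h import *
for i in range(3): eyes.get_image('top')
a=[float(x) for x in sys.argv[1:]]
go(*a)
E
python3 -m inch '[[1,-13,-3,25,0]]';python3 hold.py .4382 -.057 .035 0
python3 -m inch '[[1,-6,-1,25,0]]';python3 hold.py .4382 -.057 .035 0
```

```text
clock: 14.83
position: [0.449, -0.0595, 0.0818]
ee_rot: [0.015, 0.998, 0.0, 0.063]
contact_force: [1.6, -0.1, -0.2]
width: 0.0854
head 0.1 pos [ 0.4406 -0.057   0.0772] w 0.0853 F [-0.2 -0.3  0.5] clock 15.0 toolz [ 6.28 -1.41]
  tool mm [-7.  -1.  41.7] turn 0.1 rows>=1.0 up10= [ 1.1   0.25 -9.94]
clock: 15.07
position: [0.4439, -0.0584, 0.0567]
ee_rot: [0.014, 0.998, 0.0, 0.062]
contact_force: [0.6, -1.1, 0.0]
width: 0.0858
head 0.1 pos [ 0.4376 -0.0566  0.0525] w 0.0855 F [ 0.  -0.2  0.2] clock 15.2 toolz [ 6.27 -1.41]
  tool mm [-1.4 -0.1 17.4] turn 0.1 rows>=0.4 up10= [ 1.09  0.25 -9.94]
```

```bash
python3 -m inch '[[1,-2,0,18,0]]';python3 hold.py .4382 -.057 .025 0; python3 -c "
from h import *
d=snap('side','s5.png')
cv2.imwrite('pics/s5c.png',cv2.resize(d['frame'][150:240,310:400],(600,600),interpolation=cv2.INTER_CUBIC)[:,:,::-1])"
```

```text
clock: 15.3
position: [0.4418, -0.0582, 0.0381]
ee_rot: [0.014, 0.998, 0.0, 0.059]
contact_force: [1.5, 0.6, -0.0]
width: 0.0856
head 0.1 pos [ 0.4383 -0.0573  0.0353] w 0.0854 F [-0.8 -0.3  0.2] clock 15.4 toolz [ 6.3  -1.41]
  tool mm [-1.2 -0.5 10.2] turn 0.1 rows>=0.2 up10= [ 1.1   0.25 -9.94]
```

View pics/s5c.png

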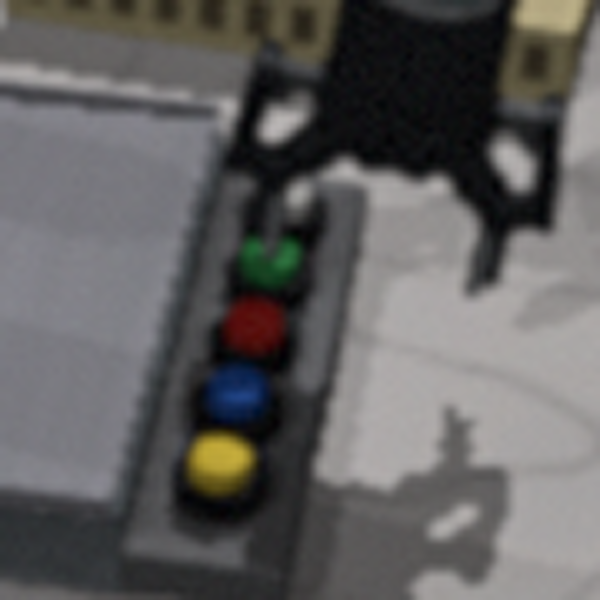

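```bash
python3 -m inch '[[1,0,0,6,0]]';python3 hold.py .4382 -.057 .025 0;python3 -m inch '[[1,0,0,4,0]]';python3 hold.py .4382 -.057 .025 0
```

```text
clock: 15.58
position: [0.4407, -0.0579, 0.0314]
ee_rot: [0.013, 0.998, 0.0, 0.057]
contact_force: [-2.4, -0.3, 2.9]
width: 0.0855
head 0.1 pos [ 0.4406 -0.0578  0.0305] w 0.0855 F [-0.  0.  3.] clock 15.7 toolz [ 6.52 -1.47]
  tool mm [-3.1 -1.   5.2] turn 0.1 rows>=0.1 up10= [ 1.14  0.26 -9.93]
clock: 15.82
position: [0.4413, -0.058, 0.0274]
ee_rot: [0.013, 0.998, 0.0, 0.057]
contact_force: [-7.9, 1.6, 19.8]
width: 0.0851
head 0.1 pos [ 0.4412 -0.058   0.0276] w 0.0857 F [-4.7  0.8 12.7] clock 16.0 toolz [ 6.58 -1.49]
  tool mm [-3.3 -1.   2.2] turn 0.1 rows>=0.1 up10= [ 1.15  0.26 -9.93]
```

```bash
python3 -m inch '[[1,-2,0,4,0]]';python3 hold.py .4382 -.057 .025 0;python3 -c "
from h import *
d=snap('side','s6.png')
cv2.imwrite('pics/s6c.png',cv2.resize(d['frame'][160:230,320:390],(600,600),interpolation=cv2.INTER_CUBIC)[:,:,::-1])"
```

```text
clock: 16.05
position: [0.4417, -0.0582, 0.0261]
ee_rot: [0.013, 0.998, 0.0, 0.06]
contact_force: [-18.2, 7.8, 62.1]
width: 0.085
head 0.2 pos [ 0.4415 -0.0581  0.0267] w 0.0853 F [-10.2   4.4  35.5] clock 16.2 toolz [ 6.93 -1.55]
  tool mm [-3.5 -1.1  1.3] turn 0.2 rows>=0.1 up10= [ 1.21  0.27 -9.92]
```

View pics/s6c.png

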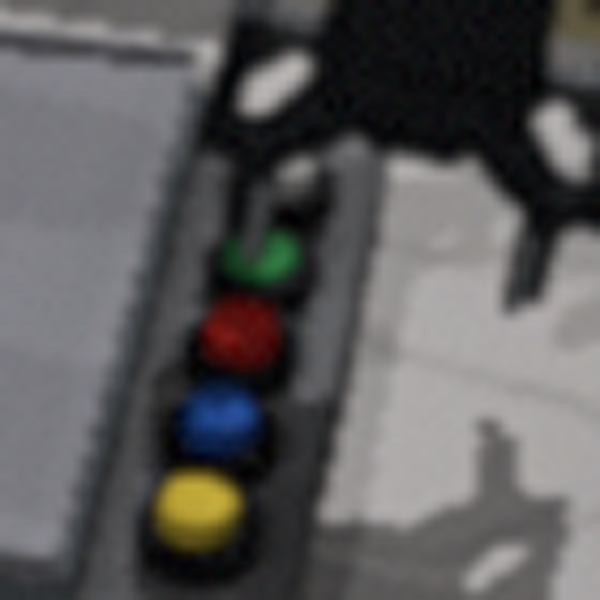

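```bash
python3 -c "
from h import *
a=[cv2.resize(cv2.imread('pics/s%d.png'%i)[175:210,330:365],(390,390),interpolation=cv2.INTER_NEAREST) for i in (5,6)]
b=[cv2.resize(cv2.imread('pics/s%d.png'%i)[175:210,330:365],(390,390),interpolation=cv2.INTER_NEAREST) for i in (4,)]
cv2.imwrite('pics/cmp.png',np.hstack([a[0],a[1]])); cv2.imwrite('pics/cmp2.png',b[0])
for i in (3,4,5,6):
  im=cv2.imread('pics/s%d.png'%i).astype(int);m=(im[:,:,1]-im[:,:,2]>25)&(im[:,:,1]-im[:,:,0]>15); m[:180]=0;m[205:]=0;m[:,:335]=0;m[:,365:]=0
  ys,xs=np.nonzero(m);print(i,len(ys),ys.min(),ys.max(),xs.min(),xs.max(),[ (c,ys[xs==c].max()) for c in range(344,357) if (xs==c).any()])
"
```

```text
3 59 185 192 346 354 [(346, np.int64(189)), (347, np.int64(191)), (348, np.int64(191)), (349, np.int64(192)), (350, np.int64(192)), (351, np.int64(192)), (352, np.int64(191)), (353, np.int64(191)), (354, np.int64(189))]
4 25 188 192 347 354 [(347, np.int64(191)), (348, np.int64(192)), (349, np.int64(192)), (350, np.int64(192)), (351, np.int64(192)), (352, np.int64(192)), (353, np.int64(191)), (354, np.int64(190))]
5 47 186 192 346 354 [(346, np.int64(189)), (347, np.int64(191)), (348, np.int64(192)), (349, np.int64(192)), (350, np.int64(192)), (351, np.int64(192)), (352, np.int64(191)), (353, np.int64(191)), (354, np.int64(189))]
6 34 187 192 346 354 [(346, np.int64(190)), (347, np.int64(191)), (348, np.int64(192)), (349, np.int64(192)), (350, np.int64(192)), (351, np.int64(192)), (352, np.int64(192)), (353, np.int64(191)), (354, np.int64(190))]
```

View pics/cmp.png

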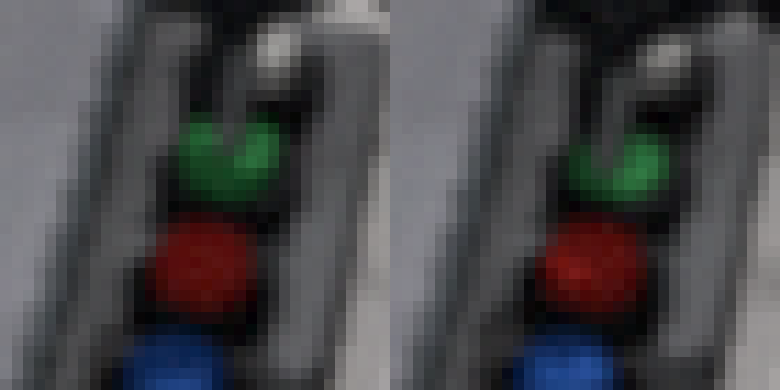

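```bash
python3 -m inch '[[1,0,0,-20,0],[1,0,0,-20,0],[1,0,-36,0,0],[1,0,-36,0,0],[1,0,-36,0,0],[1,0,-30,0,0]]';python3 hold.py .440 .0875 .040 0
```

```text
clock: 16.75
position: [0.4421, 0.078, 0.0682]
ee_rot: [0.016, 0.998, -0.007, 0.067]
contact_force: [-0.6, 0.5, 0.2]
width: 0.0853
head -0.4 pos [0.4419 0.0784 0.0678] w 0.0851 F [-0.8 -1.  -0.8] clock 16.9 toolz [ 7.55 -1.83]
  tool mm [ -5.6 -10.   27. ] turn -0.4 rows>=0.7 up10= [ 1.32  0.31 -9.91]
```

```bash
python3 -m inch '[[1,-5,-10,25,0]]';python3 hold.py .440 .0875 .035 0;python3 -m inch '[[1,-2,-1,8,0]]';python3 hold.py .44 .0875 .033 0
```

```text
clock: 16.98
position: [0.4447, 0.0873, 0.0452]
ee_rot: [0.016, 0.997, -0.004, 0.071]
contact_force: [1.1, -0.3, -0.5]
width: 0.0852
head -0.4 pos [0.4384 0.0867 0.0407] w 0.0852 F [-0.3  0.   0.3] clock 17.1 toolz [ 7.28 -1.88]
  tool mm [ 0.8 -1.   5.8] turn -0.4 rows>=0.1 up10= [ 1.27  0.32 -9.91]
clock: 17.22
position: [0.4392, 0.0866, 0.0335]
ee_rot: [0.016, 0.998, -0.005, 0.065]
contact_force: [0.8, 0.0, 0.9]
width: 0.0854
head -0.4 pos [0.4377 0.0866 0.0326] w 0.0853 F [-0.5 -1.5  2. ] clock 17.4 toolz [ 7.27 -1.91]
  tool mm [ 2.4 -1.  -0.2] turn -0.4 rows>=0.1 up10= [ 1.27  0.32 -9.91]
```

```bash
for i in 1; do python3 -m inch '[[1,0,0,2,0]]'>/dev/null;python3 hold.py .44 .0875 .033 0|head -1;python3 -m inch '[[1,0,0,2,0]]'>/dev/null;python3 hold.py .44 .0875 .033 0|head -1;python3 -m inch '[[1,0,0,2,0]]'>/dev/null;python3 hold.py .44 .0875 .033 0|head -1;python3 -m inch '[[1,0,0,3,0]]'>/dev/null;python3 hold.py .44 .0875 .033 0|head -1;done
```

```text
head -0.5 pos [0.4382 0.0861 0.0309] w 0.0858 F [-1.  -0.4  2.7] clock 17.6 toolz [ 7.3  -1.92]
head -0.5 pos [0.4383 0.086  0.029 ] w 0.0854 F [-0.8 -0.1  3.3] clock 17.8 toolz [ 7.3  -1.92]
head -0.5 pos [0.4383 0.086  0.0272] w 0.0854 F [-4.   0.3  7.9] clock 18.1 toolz [ 7.29 -1.93]
head -0.4 pos [0.4385 0.086  0.0265] w 0.0855 F [-12.3   0.4  31.7] clock 18.3 toolz [ 7.41 -1.93]
```

```bash
python3 -m inch '[[1,0,0,-41,0],[1,0,0,-41,0],[1,0,0,-41,0],[1,0,0,-41,0],[1,-10,-36,0,0],[1,-10,-36,0,0],[1,-10,-36,0,0],[1,-10,-36,0,0],[1,-10,-36,0,0],[1,-10,-36,0,0],[1,0,-20,0,-7],[1,0,0,0,-7],[1,0,0,0,-7],[1,0,0,0,-7],[1,0,0,0,-7],[1,0,0,0,-7],[1,0,0,0,-7],[1,0,0,0,-7],[1,0,0,0,-7],[1,0,0,0,-7]]';python3 hold.py .371 .3355 .06 73.6
```

```text
clock: 19.97
position: [0.3641, 0.3425, 0.1746]
ee_rot: [0.053, 0.815, 0.574, 0.047]
contact_force: [0.1, 0.1, 0.3]
width: 0.0856
head 69.9 pos [0.3641 0.3424 0.1748] w 0.0855 F [ 0.4  1.1 -0.5] clock 20.1 toolz [ 7.89 -1.81]
  tool mm [ -6.2  -7.3 114.8] turn -3.7 rows>=2.8 up10= [ 0.18  1.4  -9.9 ]
```

```bash
cat > fit.py <<'E'
import sys
from h import *
# args: key,x,y,z0 ...
tag=sys.argv[1]
t=snap('top','t%s.png'%tag);d=snap('side','s%s.png'%tag)
for a in sys.argv[2:]:
  k,x,y,z0=a.split(',');x0=(float(x),float(y));z0=float(z0);V=[]
  for nm,p in (('t',t),('s',d)):
    c=np.array(proj(p,[*x0,z0+.027]))[::-1]
    for n in [k]+[q for q in 'abcd' if q!=k]:
      r=[v for v in regions_of(p,'carton_%s_mid'%n) if abs(c-(np.array(v['bbox'][:2])+np.array(v['bbox'][2:])/2)).max()<14 and v['mask'].sum()<1600]
      if r: V.append((p,r[0]['mask'],nm));break
  for v in V:
    r=fitcarton([v[:2]],x0,z0,(-.3,0.,.3));print(k,v[2],np.round(r,4),'yaw',round(np.degrees(r[2]),1))
  if len(V)>1:
    r=fitcarton([v[:2] for v in V],x0,z0,(-.3,0.,.3));print(k,'both',np.round(r,4),'yaw',round(np.degrees(r[2]),1))
E
python3 fit.py 7 a,.371,.3355,0 c,.606,.381,0 d,.477,.4416,0
```

```text
a t [ 0.3724  0.3338 -0.2562  0.1968] yaw -14.7
c s [0.6055 0.3829 0.289  0.0404] yaw 16.6
d t [0.4771 0.4404 0.2959 0.0788] yaw 17.0
d s [0.4771 0.444  0.3327 0.0401] yaw 19.1
d both [0.4772 0.4429 0.3296 0.0708] yaw 18.9
```

View pics/s7.png

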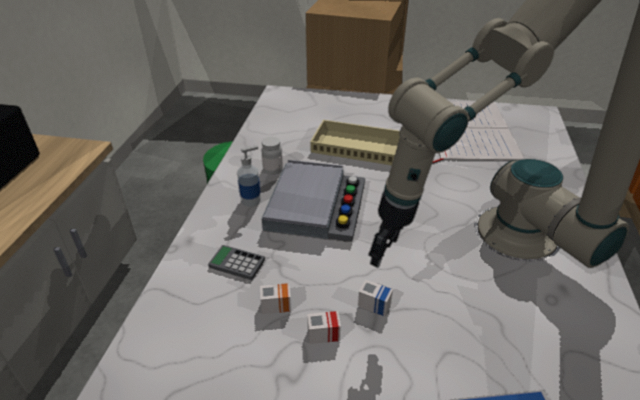

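```bash
python3 -m inch '[[1,-3,-3,40,-3.7]]' >/dev/null;python3 hold.py .371 .3355 .06 73.6;python3 -m inch '[[1,-2,-3,40,0]]'>/dev/null;python3 hold.py .371 .3355 .06 73.6
```

```text
head 73.6 pos [0.3639 0.3377 0.1332] w 0.0854 F [ 0.8 -0.9  0.1] clock 21.1 toolz [ 7.62 -2.03]
  tool mm [-0.4 -2.7 73.6] turn -0.0 rows>=1.8 up10= [ 0.04  1.38 -9.9 ]
head 73.5 pos [0.3647 0.3343 0.0931] w 0.0855 F [ 0.7  0.3 -0.1] clock 21.3 toolz [ 7.43 -2.19]
  tool mm [ 2.9  1.2 33.6] turn -0.1 rows>=0.8 up10= [ 0.    1.35 -9.91]
```

```bash
python3 -m inch '[[1,-1,-3,32,0]]' >/dev/null;python3 hold.py .371 .3355 .012 73.6
```

```text
head 73.5 pos [0.3656 0.3328 0.0616] w 0.0854 F [0.7 0.2 0.9] clock 21.5 toolz [ 7.37 -2.25]
  tool mm [ 4.1 -2.3 49.7] turn -0.1 rows>=1.2 up10= [-0.01  1.35 -9.91]
```

```bash
python3 -m inch '[[1,3,-2,25,0]]' >/dev/null;python3 hold.py .371 .3355 .012 73.6;python3 -m inch '[[1,0,0,24,0]]' >/dev/null;python3 hold.py .371 .3355 .012 73.6
```

```text
head 73.5 pos [0.368  0.3356 0.0377] w 0.0852 F [-0.6  0.3  0.8] clock 21.8 toolz [ 7.39 -2.25]
  tool mm [ 0.7 -0.6 25.9] turn -0.1 rows>=0.6 up10= [-0.01  1.35 -9.91]
head 73.5 pos [0.3711 0.3345 0.0148] w 0.0853 F [-0.3 -0.  -0.4] clock 22.0 toolz [ 7.36 -2.29]
  tool mm [ 0.9 -0.7  2.7] turn -0.1 rows>=0.1 up10= [-0.02  1.35 -9.91]
```

```bash
python3 -m inch '[[-1,0,0,1,0],[-1,0,0,0.5,0],[-1,0,0,0.5,0],[-1,0,0,0.5,0],[-1,0,0,0.5,0]]' 40; python3 hold.py .371 .3355 .1 90
```

```text
clock: 22.4
position: [0.3735, 0.3363, 0.0177]
ee_rot: [0.055, 0.799, 0.597, 0.044]
contact_force: [0.3, -0.3, -2.1]
width: 0.0416
head 73.5 pos [0.3735 0.3363 0.0174] w 0.0419 F [-0.2  0.2  3.4] clock 22.6 toolz [ 7.7  -2.04]
  tool mm [ -1.1   9.4 -82.1] turn -16.5 rows>=2.0 up10= [ 0.04  1.39 -9.9 ]
```

```bash
python3 -m inch '[[-1,0,0,-20,0],[-1,0,0,-40,0],[-1,0,0,-41,0],[-1,0,0,-30,-5.5],[-1,0,0,0,-5.5],[-1,0,0,0,-5.5],[-1,-32,18,0,0],[-1,-32,18,0,0],[-1,-32,18,0,0],[-1,-32,18,0,0],[-1,-32,18,0,0],[-1,-32,18,0,0],[-1,-32,18,0,0],[-1,-32,18,0,0],[-1,-32,18,0,0],[-1,-32,18,0,0],[-1,-32,18,0,0],[-1,-20,10,0,0]]' ; python3 hold.py .617 -.094 .1 90
```

```text
clock: 24.05
position: [0.5684, -0.038, 0.1905]
ee_rot: [0.056, 0.696, 0.716, 0.031]
contact_force: [-0.0, -0.2, -0.9]
width: 0.0415
head 91.4 pos [ 0.5669 -0.0362  0.1897] w 0.0420 F [ 0.   1.3 -0.9] clock 24.2 toolz [ 6.88 -1.85]
  tool mm [-55.8  37.3  96.9] turn 1.4 rows>=2.8 up10= [-0.36  1.19 -9.92]
```

```bash
python3 -m inch '[[-1,-28,18,25,1.4],[-1,-28,18,25,0]]' >/dev/null; python3 hold.py .617 -.094 .1 90;  python3 -m inch '[[-1,0,0,25,0]]' >/dev/null; python3 hold.py .617 -.094 .09 90
```

```text
head 90.1 pos [ 0.6057 -0.0879  0.1474] w 0.0415 F [-0.2  0.4 -1.2] clock 24.5 toolz [ 6.69 -1.55]
  tool mm [-4.8  5.6 48.5] turn 0.1 rows>=1.2 up10= [-0.27  1.17 -9.93]
head 90.2 pos [ 0.6061 -0.0865  0.1211] w 0.0416 F [-0.3 -0.8 -1.3] clock 24.8 toolz [ 6.38 -1.43]
  tool mm [-6.7  7.4 32.3] turn 0.2 rows>=0.8 up10= [-0.25  1.11 -9.93]
```

```bash
python3 -m inch '[[-1,-6,7,24,0]]' >/dev/null; python3 hold.py .617 -.094 .077 90;  python3 -m inch '[[-1,-1,2,10,0]]' >/dev/null; python3 hold.py .617 -.094 .077 90
```

```text
head 90.2 pos [ 0.6147 -0.0919  0.0981] w 0.0415 F [-0.4  0.1 -1.3] clock 25.0 toolz [ 6.25 -1.38]
  tool mm [-1.5  0.  21.3] turn 0.2 rows>=0.5 up10= [-0.25  1.09 -9.94]
head 90.2 pos [ 0.6175 -0.0927  0.0888] w 0.0412 F [-0.1  0.5 -1.4] clock 25.2 toolz [ 6.25 -1.37]
  tool mm [-1.  -1.8 11.7] turn 0.2 rows>=0.3 up10= [-0.25  1.09 -9.94]
```

```bash
python3 -m inch '[[-1,-1,-2,10,0]]' >/dev/null; python3 hold.py .617 -.094 .077 90;  python3 -m inch '[[-1,0,0,3,0]]' >/dev/null; python3 hold.py .617 -.094 .077 90; python3 -m inch '[[-1,0,0,3,0]]' >/dev/null; python3 hold.py .617 -.094 .077 90
```

```text
head 90.2 pos [ 0.6157 -0.0938  0.0779] w 0.0415 F [-0.5  0.5 -1.1] clock 25.4 toolz [ 6.14 -1.34]
  tool mm [-0.2  1.2  1. ] turn 0.2 rows>=0.0 up10= [-0.24  1.07 -9.94]
head 90.2 pos [ 0.6161 -0.094   0.075 ] w 0.0417 F [ 0.6 -0.1 -2.3] clock 25.7 toolz [ 6.15 -1.35]
  tool mm [-0.1  1.1 -1.9] turn 0.2 rows>=0.1 up10= [-0.24  1.07 -9.94]
head 90.3 pos [ 0.6161 -0.0941  0.0744] w 0.0416 F [-6.4  0.7 13.5] clock 25.9 toolz [ 6.19 -1.37]
  tool mm [ 0.   1.1 -2.5] turn 0.3 rows>=0.1 up10= [-0.24  1.08 -9.94]
```

```bash
python3 -m inch '[[0.5,0,0,0,0],[0.5,0,0,0,0],[0.5,0,0,0,0],[0.5,0,0,-20,0],[0.5,0,0,-41,0],[0.5,0,0,-41,0],[1,0,0,-30,0]]' ; python3 fit.py 8 a,.616,-.094,.056 c,.606,.381,0 d,.477,.4416,0; python3 hold.py .606 .382 .1 106
```

```text
clock: 26.5
position: [0.5974, -0.0899, 0.2017]
ee_rot: [0.039, 0.704, 0.708, 0.025]
contact_force: [1.0, 0.9, 1.1]
width: 0.0741
a t [ 0.6163 -0.0944 -0.0271  0.6032] yaw -1.6
a s [ 0.6174 -0.0894 -0.0549  0.0422] yaw -3.1
a both [ 0.6169 -0.0912 -0.0078  0.3372] yaw -0.4
c t [0.6073 0.3806 0.2785 0.0603] yaw 16.0
d t [0.4779 0.4406 0.2903 0.0489] yaw 16.6
d s [0.4782 0.4446 0.2974 0.0406] yaw 17.0
d both [0.4784 0.4418 0.2986 0.0675] yaw 17.1
head 90.3 pos [ 0.5972 -0.0899  0.199 ] w 0.0854 F [-0.3 -0.2 -0.1] clock 27.2 toolz [ 5.12 -1.08]
  tool mm [473.7   2.8  90.5] turn -15.7 rows>=11.6 up10= [-0.19  0.89 -9.96]
```

View pics/s8.png

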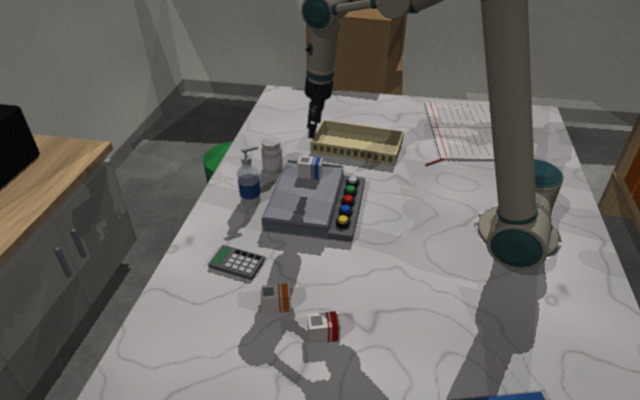

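```bash
python3 -m inch '[[1,25,0,0,0],[1,38,0,0,0],[1,38,0,0,0],[1,38,0,0,0],[1,38,0,0,0],[1,38,0,0,0],[1,38,0,0,0],[1,38,0,0,0],[1,38,0,0,0],[1,38,0,0,0],[1,38,0,0,0],[1,36,0,0,0],[1,20,0,0,-5],[1,0,0,0,-5],[1,0,0,0,-5]]' ;python3 hold.py .6065 .381 .1 106
```

```text
clock: 28.45
position: [0.5983, 0.393, 0.1851]
ee_rot: [0.043, 0.604, 0.796, 0.02]
contact_force: [-0.4, 0.4, 0.3]
width: 0.0856
head 105.0 pos [0.5985 0.3912 0.1853] w 0.0851 F [-0.2 -0.4  0.4] clock 28.6 toolz [ 5.26 -1.14]
  tool mm [-8.3 -2.2 85.9] turn -1.0 rows>=2.1 up10= [-0.43  0.84 -9.96]
```

```bash
python3 -m inch '[[1,-4,-1,40,-1]]' >/dev/null;python3 hold.py .6065 .381 .06 106;python3 -m inch '[[1,-4,-1,40,0]]'>/dev/null;python3 hold.py .6065 .381 .06 106;python3 -m inch '[[1,0,0,35,0]]'>/dev/null;python3 hold.py .6065 .381 .0165 106
```

```text
head 105.9 pos [0.6005 0.3842 0.1428] w 0.0857 F [-0.2  0.8  0.7] clock 28.8 toolz [ 4.91 -1.35]
  tool mm [-0.9 -1.4 83. ] turn -0.1 rows>=2.0 up10= [-0.46  0.76 -9.96]
head 105.7 pos [0.6029 0.3782 0.1035] w 0.0855 F [-0.3  1.3  0.5] clock 29.1 toolz [ 4.67 -1.47]
  tool mm [ 3.8  1.1 43.6] turn -0.3 rows>=1.0 up10= [-0.47  0.71 -9.96]
head 105.7 pos [0.6051 0.3769 0.0688] w 0.0852 F [-0.7  0.3  0.6] clock 29.3 toolz [ 4.54 -1.54]
  tool mm [ 6.  -1.2 52.2] turn -0.3 rows>=1.3 up10= [-0.47  0.69 -9.96]
```

```bash
python3 -m inch '[[1,5,-1,26,0]]' >/dev/null;python3 hold.py .6065 .381 .0165 106;python3 -m inch '[[1,1,-1,24,0]]'>/dev/null;python3 hold.py .6065 .381 .0165 106; python3 -m inch '[[-1,0,0,2,0],[-1,0,0,0.5,0],[-1,0,0,0.5,0],[-1,0,0,0.5,0],[-1,0,0,0.5,0]]' 40; python3 hold.py .6065 .381 .1 90
```

```text
head 105.7 pos [0.6045 0.3809 0.0435] w 0.0856 F [-0.2 -0.1  0.1] clock 29.5 toolz [ 4.49 -1.56]
  tool mm [ 0.8  0.1 27.1] turn -0.3 rows>=0.7 up10= [-0.48  0.68 -9.97]
head 105.7 pos [0.6047 0.3807 0.0202] w 0.0857 F [-0.7 -0.5  0.3] clock 29.8 toolz [ 4.42 -1.6 ]
  tool mm [-0.1  1.6  3.8] turn -0.3 rows>=0.1 up10= [-0.48  0.67 -9.97]
clock: 30.18
position: [0.6082, 0.3822, 0.0239]
ee_rot: [0.041, 0.603, 0.797, 0.016]
contact_force: [0.4, -0.1, -0.9]
width: 0.0414
head 105.7 pos [0.6079 0.3821 0.0233] w 0.0417 F [-0.5  0.8  2.7] clock 30.3 toolz [ 4.86 -1.39]
  tool mm [ -4.2   4.1 -76.5] turn 15.7 rows>=1.8 up10= [-0.46  0.75 -9.96]
```

```bash
python3 -m inch '[[-1,0,0,-20,0],[-1,0,0,-40,0],[-1,0,0,-40,0],[-1,0,0,-20,5.2],[-1,0,0,0,5.2],[-1,-20,0,0,5.2],[-1,-36,0,0,0],[-1,-36,0,0,0],[-1,-36,0,0,0],[-1,-36,0,0,0],[-1,-36,0,0,0],[-1,-36,0,0,0],[-1,-36,0,0,0],[-1,-36,0,0,0],[-1,-36,0,0,0],[-1,-25,0,0,0]]' ;python3 hold.py .617 -.010 .1 90
```

```text
clock: 31.67
position: [0.5915, 0.0083, 0.1509]
ee_rot: [0.035, 0.706, 0.707, 0.018]
contact_force: [-0.4, 0.5, -1.4]
width: 0.0415
head 89.9 pos [0.5918 0.0094 0.1509] w 0.0417 F [ 0.1 -0.2 -1.5] clock 31.8 toolz [ 4.3  -1.26]
  tool mm [-18.3  21.3  53. ] turn -0.1 rows>=1.4 up10= [-0.22  0.75 -9.97]
```

```bash
python3 -m inch '[[-1,-19,22,28,0]]' >/dev/null;python3 hold.py .617 -.010 .085 90;python3 -m inch '[[-1,0,0,25,0]]' >/dev/null;python3 hold.py .617 -.010 .085 90
```

```text
head 89.9 pos [ 0.6155 -0.0099  0.1226] w 0.0418 F [-0.9  0.8 -1.7] clock 32.0 toolz [ 4.08 -1.21]
  tool mm [ 0.7 -1.2 37.6] turn -0.1 rows>=0.9 up10= [-0.21  0.71 -9.97]
head 90.0 pos [ 0.6152 -0.0089  0.0962] w 0.0416 F [-0.1  0.2 -0.2] clock 32.3 toolz [ 3.78 -1.14]
  tool mm [-0.9  1.1 11.3] turn -0.0 rows>=0.3 up10= [-0.2   0.66 -9.98]
```

```bash
python3 -m inch '[[-1,-1,1,13,0]]' >/dev/null;python3 hold.py .617 -.010 .08 90;python3 -m inch '[[-1,0,0,3,0]]' >/dev/null;python3 hold.py .617 -.010 .08 90;python3 -m inch '[[-1,0,0,2.5,0]]' >/dev/null;python3 hold.py .617 -.010 .08 90
```

```text
head 90.0 pos [ 0.6164 -0.0095  0.0829] w 0.0415 F [ 0.1  0.9 -1.1] clock 32.5 toolz [ 3.7  -1.12]
  tool mm [-0.4  0.5  3. ] turn -0.0 rows>=0.1 up10= [-0.2   0.65 -9.98]
head 90.0 pos [ 0.6166 -0.0095  0.0802] w 0.0414 F [-0.3  0.3 -1.2] clock 32.8 toolz [ 3.71 -1.12]
  tool mm [-0.5  0.4  0.3] turn -0.0 rows>=0.0 up10= [-0.2   0.65 -9.98]
head 90.0 pos [ 0.6172 -0.0096  0.0788] w 0.0413 F [-1.5  0.3  3.9] clock 33.0 toolz [ 3.8  -1.13]
  tool mm [-0.4 -0.1 -1.2] turn -0.0 rows>=0.0 up10= [-0.2   0.66 -9.98]
```

```bash
python3 -m inch '[[0.4,0,0,0,0],[0.4,0,0,0,0],[0.4,0,0,0,0],[0.4,0,0,-20,0],[0.4,0,0,-41,0],[0.4,0,0,-41,0],[1,0,0,-20,0],[1,35,-9,0,0],[1,35,-11,0,0],[1,35,-11,0,0],[1,35,-11,0,0],[1,35,-11,0,0],[1,35,-11,0,0],[1,35,-11,0,0],[1,35,-11,0,0],[1,35,-11,0,0],[1,35,-11,0,0],[1,35,-11,0,0],[1,35,-9,0,0]]' ; python3 fit.py 9 a,.617,-.091,.056 c,.617,-.01,.056 d,.477,.4416,0; python3 hold.py .478 .442 .1 107
```

```text
clock: 34.57
position: [0.4847, 0.4224, 0.1876]
ee_rot: [0.035, 0.712, 0.701, 0.019]
contact_force: [1.4, -0.1, 0.1]
width: 0.0858
a t [ 0.6164 -0.0945 -0.0089  0.0381] yaw -0.5
a s [ 0.6225 -0.0053  0.2363  0.1754] yaw 13.5
a both [ 0.6169 -0.0944 -0.0103  0.4642] yaw -0.6
c t [ 0.6165 -0.0102  0.0062  0.1395] yaw 0.4
c s [ 0.6218 -0.0058  0.2483  0.1755] yaw 14.2
c both [ 0.6191 -0.0098  0.0838  0.1874] yaw 4.8
d t [0.4743 0.44   0.3045 0.3721] yaw 17.4
d s [0.4775 0.444  0.2732 0.051 ] yaw 15.7
d both [0.4772 0.4426 0.3165 0.2284] yaw 18.1
head 89.0 pos [0.4863 0.4199 0.188 ] w 0.0853 F [ 0.6  0.6 -0.2] clock 35.2 toolz [ 4.41 -1.31]
  tool mm [ 23.8 -15.5  86.6] turn -18.0 rows>=2.2 up10= [-0.22  0.77 -9.97]
```

View pics/t9.png

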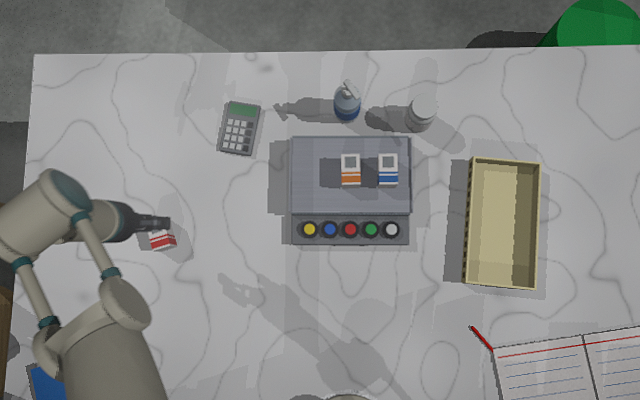

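Blue (387,170) and orange (350,170) stand on the plate and red is at about (160,238). Next I pick red.

```bash
python3 -m inch '[[1,22,-14,10,-6],[1,0,0,10,-6],[1,0,0,10,-6]]' >/dev/null;python3 hold.py .478 .442 .1 107;python3 -m inch '[[1,0,0,40,0]]'>/dev/null;python3 hold.py .478 .442 .06 107
```

```text
head 107.0 pos [0.477  0.4411 0.1584] w 0.0850 F [0.2 0.2 0.7] clock 35.6 toolz [ 4.6  -1.16]
  tool mm [ 3.1 -2.9 58.3] turn -0.0 rows>=1.4 up10= [-0.43  0.71 -9.97]
head 106.8 pos [0.4789 0.4388 0.1169] w 0.0859 F [-0.5  0.1  0.6] clock 35.9 toolz [ 4.35 -1.37]
  tool mm [ 5.9 -3.7 56.5] turn -0.2 rows>=1.4 up10= [-0.45  0.66 -9.97]
```

```bash
python3 -m inch '[[1,3,-2,40,0]]' >/dev/null;python3 hold.py .478 .442 .018 107;python3 -m inch '[[1,1,-3,32,0]]'>/dev/null;python3 hold.py .478 .442 .018 107;python3 -m inch '[[1,0,-1,22,0]]'>/dev/null;python3 hold.py .478 .442 .018 107
```

```text
head 106.8 pos [0.4783 0.4392 0.0765] w 0.0853 F [-0.1  0.3  0.1] clock 36.1 toolz [ 4.19 -1.5 ]
  tool mm [ 5.4 -3.1 58.2] turn -0.2 rows>=1.4 up10= [-0.46  0.62 -9.97]
head 106.7 pos [0.4771 0.4381 0.0452] w 0.0855 F [ 0.5 -0.2  1.3] clock 36.3 toolz [ 4.12 -1.57]
  tool mm [ 4.7  0.3 27. ] turn -0.3 rows>=0.7 up10= [-0.47  0.61 -9.97]
head 106.7 pos [0.4779 0.4373 0.0245] w 0.0856 F [-0.2  0.2 -0.3] clock 36.5 toolz [ 4.13 -1.57]
  tool mm [4.8 1.  6.4] turn -0.3 rows>=0.2 up10= [-0.47  0.61 -9.97]
```

```bash
python3 -m inch '[[1,5,0,6,0]]' >/dev/null;python3 hold.py .478 .442 .018 107;python3 -m inch '[[-1,0,0,1,0],[-1,0,0,0.5,0],[-1,0,0,0.5,0],[-1,0,0,0.5,0],[-1,0,0,0.5,0]]' 40; python3 hold.py .478 .442 .1 90
```

```text
head 106.7 pos [0.4773 0.4427 0.0194] w 0.0854 F [ 1.  -0.3 -0.5] clock 36.8 toolz [ 4.2 -1.5]
  tool mm [-0.8  0.3  1.5] turn -0.3 rows>=0.0 up10= [-0.46  0.63 -9.97]
clock: 37.2
position: [0.4783, 0.4437, 0.0192]
ee_rot: [0.038, 0.595, 0.802, 0.013]
contact_force: [-1.1, -0.9, 3.2]
width: 0.0416
head 106.8 pos [0.4783 0.4437 0.0192] w 0.0415 F [-1.9 -0.7  3.7] clock 37.4 toolz [ 4.36 -1.39]
  tool mm [ -5.2   4.5 -80.5] turn 16.8 rows>=1.9 up10= [-0.45  0.66 -9.97]
```

```bash
python3 -m inch '[[-1,0,0,-20,0],[-1,0,0,-40,0],[-1,0,0,-40,0],[-1,0,0,-20,5.6],[-1,0,0,0,5.6],[-1,-15,5,0,5.6],[-1,-34,14,0,0],[-1,-34,14,0,0],[-1,-34,14,0,0],[-1,-34,14,0,0],[-1,-34,14,0,0],[-1,-34,14,0,0],[-1,-34,14,0,0],[-1,-34,14,0,0],[-1,-25,10,0,0]]' ;python3 hold.py .617 .074 .1 90
```

```text
clock: 38.6
position: [0.5946, 0.1276, 0.1527]
ee_rot: [0.033, 0.707, 0.706, 0.016]
contact_force: [-0.2, 0.3, -1.2]
width: 0.0417
head 89.7 pos [0.5944 0.1284 0.1525] w 0.0414 F [-1.   1.  -2.5] clock 38.8 toolz [ 3.95 -1.3 ]
  tool mm [-53.1  19.2  55.2] turn -0.3 rows>=1.9 up10= [-0.22  0.69 -9.97]
```

```bash
python3 -m inch '[[-1,-26,10,15,0],[-1,-26,10,15,0]]' >/dev/null;python3 hold.py .617 .074 .085 90;python3 -m inch '[[-1,0,0,25,0]]' >/dev/null;python3 hold.py .617 .074 .08 90
```

```text
head 89.7 pos [0.6152 0.0797 0.1253] w 0.0415 F [-0.7 -0.  -0.6] clock 39.1 toolz [ 3.92 -1.  ]
  tool mm [-5.  -0.9 40.4] turn -0.3 rows>=1.0 up10= [-0.17  0.69 -9.98]
head 89.8 pos [0.6147 0.0808 0.0988] w 0.0417 F [-0.1 -0.6 -0.3] clock 39.3 toolz [ 3.63 -0.96]
  tool mm [-6.5  1.2 19. ] turn -0.2 rows>=0.5 up10= [-0.17  0.63 -9.98]
```

```bash
python3 -m inch '[[-1,-6,1,17,0]]' >/dev/null;python3 hold.py .617 .074 .08 90;python3 -m inch '[[-1,0,0,4,0]]' >/dev/null;python3 hold.py .617 .074 .075 90;python3 -m inch '[[-1,0,0,3,0]]' >/dev/null;python3 hold.py .617 .074 .08 90
```

```text
head 89.8 pos [0.6158 0.0755 0.082 ] w 0.0414 F [-0.7  1.  -0.7] clock 39.5 toolz [ 3.53 -0.95]
  tool mm [-1.4  1.1  2.1] turn -0.2 rows>=0.1 up10= [-0.16  0.62 -9.98]
head 89.9 pos [0.6162 0.0759 0.0788] w 0.0416 F [ 0.6  0.6 -2. ] clock 39.8 toolz [ 3.58 -0.94]
  tool mm [-1.9  0.6  3.9] turn -0.1 rows>=0.1 up10= [-0.16  0.62 -9.98]
head 89.9 pos [0.6164 0.0759 0.076 ] w 0.0412 F [ 0.3  0.2 -1. ] clock 40.0 toolz [ 3.59 -0.93]
  tool mm [-2.   0.8 -3.9] turn -0.1 rows>=0.1 up10= [-0.16  0.63 -9.98]
```

```bash
python3 -m inch '[[-1,0,0,2.5,0]]' >/dev/null;python3 hold.py .617 .074 .075 90; python3 -m inch '[[0.4,0,0,0,0],[0.4,0,0,0,0],[0.4,0,0,0,0],[0.4,0,0,-20,0],[0.4,0,0,-41,0],[0.4,0,0,-41,0],[1,0,0,-20,0],[1,-5,-35,0,0],[1,-5,-35,0,0],[1,-5,-35,0,0],[1,-5,-35,0,0],[1,-5,-30,0,0],[1,0,0,0,0]]' ; python3 fit.py 10 a,.617,-.094,.056 c,.617,-.01,.056 d,.617,.075,.056; python3 hold.py .441 .039 .06 0
```

```text
head 89.9 pos [0.6169 0.0759 0.0747] w 0.0414 F [-2.5 -0.2  4.4] clock 40.2 toolz [ 3.66 -0.93]
  tool mm [-1.9  0.2 -0.3] turn -0.1 rows>=0.0 up10= [-0.16  0.64 -9.98]
clock: 41.32
position: [0.4354, 0.0522, 0.1887]
ee_rot: [0.029, 0.708, 0.706, 0.018]
contact_force: [0.0, 0.1, -1.0]
width: 0.0854
a t [ 0.6174 -0.0948 -0.0196  0.052 ] yaw -1.1
a s [ 0.6249 -0.1141  0.2227  0.3897] yaw 12.8
a both [ 0.6172 -0.0947 -0.0105  0.2446] yaw -0.6
c t [ 0.617  -0.0098 -0.0096  0.032 ] yaw -0.6
c s [ 0.6159 -0.0078  0.0436  0.2129] yaw 2.5
c both [ 0.6165 -0.0098 -0.0032  0.1278] yaw -0.2
d s [0.617  0.0789 0.0233 0.0679] yaw 1.3
head 89.8 pos [0.443  0.0525 0.1897] w 0.0856 F [-0.3 -0.1 -1.2] clock 42.0 toolz [ 4.18 -0.92]
  tool mm [-11.4 -11.4 129.4] turn 89.8 rows>=3.1 up10= [-0.16  0.73 -9.97]
```

View pics/s10.png

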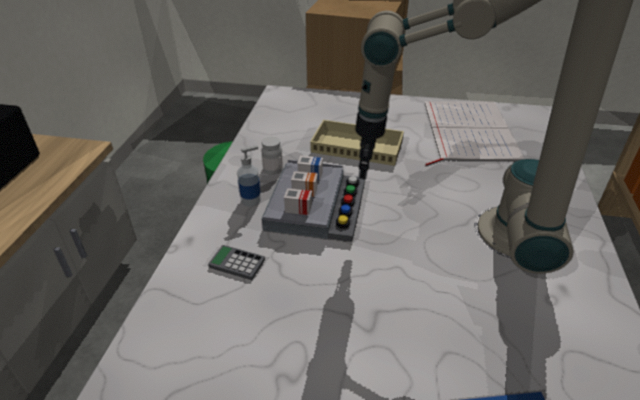

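```bash
python3 -m inch '[[1,-10,0,0,6.9],[1,0,0,0,6.9],[1,0,0,0,6.9],[1,0,0,0,6.9],[1,0,0,0,6.9],[1,0,0,0,6.9],[1,0,0,0,6.9],[1,0,0,0,6.9],[1,0,0,0,6.9],[1,0,0,0,6.9],[1,0,0,0,6.9],[1,0,0,0,6.9],[1,0,0,0,6.9]]' ;  python3 hold.py .4405 .039 .05 0
```

```text
clock: 43.1
position: [0.4435, 0.042, 0.1897]
ee_rot: [0.007, 0.999, -0.027, 0.037]
contact_force: [-0.4, -0.5, -0.3]
width: 0.0852
head -2.5 pos [0.4435 0.042  0.1897] w 0.0849 F [ 0.1 -0.2  0.2] clock 43.2 toolz [ 4.17 -0.92]
  tool mm [-13.1   1.4 139.1] turn -2.5 rows>=3.4 up10= [ 0.73  0.13 -9.97]
```

```bash
python3 -m inch '[[1,-4,0,40,-2.5]]'>/dev/null;python3 hold.py .4405 .039 .05 0; python3 -m inch '[[1,-4,0,40,0]]'>/dev/null;python3 hold.py .4405 .039 .05 0;python3 -m inch '[[1,-3,0,40,0]]'>/dev/null;python3 hold.py .4405 .039 .04 0
```

```text
head 0.0 pos [0.4399 0.0417 0.1476] w 0.0855 F [-0.   0.4  0.3] clock 43.5 toolz [ 3.8 -0.9]
  tool mm [-5.8  1.2 97.5] turn 0.0 rows>=2.3 up10= [ 0.66  0.16 -9.98]
head 0.1 pos [0.4372 0.0412 0.1075] w 0.0855 F [ 0.1 -0.2  0.8] clock 43.7 toolz [ 3.55 -0.89]
  tool mm [-0.3  1.3 57.6] turn 0.1 rows>=1.4 up10= [ 0.62  0.16 -9.98]
head 0.1 pos [0.4363 0.0406 0.0677] w 0.0851 F [-0.2 -0.   0.3] clock 44.0 toolz [ 3.41 -0.88]
  tool mm [ 2.6  1.1 27.9] turn 0.1 rows>=0.7 up10= [ 0.59  0.15 -9.98]
```

```bash
python3 -m inch '[[1,3,1,26,0]]'>/dev/null;python3 hold.py .4405 .039 .04 0; python3 -m inch '[[1,1,1,5,0]]'>/dev/null;python3 hold.py .4405 .039 .036 0;python3 -m inch '[[1,0,0,3,0]]'>/dev/null;python3 hold.py .4405 .039 .036 0;python3 -m inch '[[1,0,0,3,0]]'>/dev/null;python3 hold.py .4405 .039 .036 0
```

```text
head 0.1 pos [0.4417 0.0391 0.0432] w 0.0853 F [ 0.1 -0.1 -0.9] clock 44.2 toolz [ 3.44 -0.88]
  tool mm [-1.4  0.1  3.2] turn 0.1 rows>=0.1 up10= [ 0.6   0.16 -9.98]
head 0.1 pos [0.4439 0.038  0.0396] w 0.0855 F [0.2 0.1 0.3] clock 44.4 toolz [ 3.58 -0.89]
  tool mm [-3.6 -1.1  3.4] turn 0.1 rows>=0.1 up10= [ 0.62  0.16 -9.98]
head 0.1 pos [0.4441 0.038  0.0369] w 0.0857 F [-0.6  0.5  0.2] clock 44.6 toolz [ 3.6  -0.89]
  tool mm [-3.7 -1.1  0.6] turn 0.1 rows>=0.1 up10= [ 0.63  0.16 -9.98]
head 0.1 pos [0.4445 0.0379 0.034 ] w 0.0853 F [-0.5 -0.7  2.7] clock 44.9 toolz [ 3.62 -0.89]
  tool mm [-3.9 -1.1 -2.3] turn 0.1 rows>=0.1 up10= [ 0.63  0.16 -9.98]
```

```bash
python3 -m inch '[[1,-2,0,3,0]]'>/dev/null;python3 hold.py .4405 .039 .036 0|head -1; python3 -m inch '[[1,0,0,3,0]]'>/dev/null;python3 hold.py .4405 .039 .036 0|head -1;python3 -m inch '[[1,0,0,2.5,0]]'>/dev/null;python3 hold.py .4405 .039 .036 0|head -1
```

```text
head 0.1 pos [0.4442 0.0378 0.0312] w 0.0855 F [2.8 1.  3.9] clock 45.1 toolz [ 3.79 -0.89]
head 0.1 pos [0.4444 0.0378 0.0295] w 0.0855 F [-4.8  1.1 17.3] clock 45.4 toolz [ 3.84 -0.9 ]
head 0.1 pos [0.4446 0.0378 0.0292] w 0.0855 F [-8.1  1.6 26.7] clock 45.6 toolz [ 3.94 -0.92]
```

```bash
python3 -m inch '[[1,0,0,-20,0],[1,0,0,-20,0],[1,0,36,0,0],[1,0,36,0,0],[1,0,36,0,0],[1,0,30,0,0]]'>/dev/null;python3 hold.py .4415 -.105 .045 0
```

```text
head 0.7 pos [ 0.4365 -0.0968  0.072 ] w 0.0857 F [-0.9  0.7 -0.1] clock 46.2 toolz [ 3.33 -0.7 ]
  tool mm [ 3.3  7.9 27.4] turn 0.7 rows>=0.7 up10= [ 0.58  0.13 -9.98]
```

```bash
python3 -m inch '[[1,3,8,25,0.7]]'>/dev/null;python3 hold.py .4415 -.105 .04 0; python3 -m inch '[[1,0,0,7,0]]'>/dev/null;python3 hold.py .4415 -.105 .036 0
```

```text
head -0.0 pos [ 0.4389 -0.1036  0.0459] w 0.0855 F [-0.1 -0.1 -0.2] clock 46.5 toolz [ 3.01 -0.55]
  tool mm [2.3 1.4 6.1] turn -0.0 rows>=0.2 up10= [ 0.53  0.1  -9.99]
head 0.1 pos [ 0.4386 -0.1025  0.0387] w 0.0854 F [-1.5  0.5 -0.7] clock 46.7 toolz [ 2.93 -0.5 ]
  tool mm [2.8 2.5 2.9] turn 0.1 rows>=0.1 up10= [ 0.51  0.09 -9.99]
```

```bash
python3 -m inch '[[1,3,2,3,0]]'>/dev/null;python3 hold.py .4415 -.105 .04 0|head -1; python3 -m inch '[[1,0,0,3,0]]'>/dev/null;python3 hold.py .4415 -.105 .036 0|head -1; python3 -m inch '[[1,0,0,3,0]]'>/dev/null;python3 hold.py .4415 -.105 .036 0|head -1; python3 -m inch '[[1,0,0,3,0]]'>/dev/null;python3 hold.py .4415 -.105 .036 0|head -1
```

```text
head 0.1 pos [ 0.4423 -0.1043  0.0363] w 0.0855 F [-0.   1.3  1. ] clock 46.9 toolz [ 2.98 -0.5 ]
head 0.1 pos [ 0.4427 -0.1044  0.0334] w 0.0856 F [-0.8  2.1  2.9] clock 47.2 toolz [ 3.02 -0.51]
head 0.1 pos [ 0.4428 -0.1044  0.0305] w 0.0854 F [-1.7  0.5  5. ] clock 47.4 toolz [ 3.02 -0.51]
head 0.1 pos [ 0.443  -0.1044  0.0298] w 0.0855 F [-8.5  2.5 27.7] clock 47.6 toolz [ 3.12 -0.54]
```

```bash
python3 -m inch '[[1,0,0,-41,0],[1,0,0,-41,0],[1,0,0,-41,0],[1,0,0,-41,-6.9],[1,0,0,0,-6.9],[1,0,0,0,-6.9],[1,0,0,0,-6.9],[1,0,0,0,-6.9],[1,0,0,0,-6.9],[1,0,0,0,-6.9],[1,0,0,0,-6.9],[1,0,0,0,-6.9],[1,0,0,0,-6.9],[1,0,0,0,-6.9],[1,0,0,0,-6.9],[1,0,0,0,-6.9]]';python3 hold.py .617 -.0947 .13 90;python3 fit.py 11 a,.617,-.094,.056 c,.617,-.01,.056 d,.617,.075,.056
```

```text
clock: 48.97
position: [0.4344, -0.1053, 0.1975]
ee_rot: [0.025, 0.688, 0.725, 0.015]
contact_force: [0.8, -0.0, -0.3]
width: 0.0856
head 92.4 pos [ 0.4344 -0.1053  0.1976] w 0.0852 F [-0.3  0.4  0.1] clock 49.1 toolz [ 3.22 -0.71]
  tool mm [  3.9 178.9  77.6] turn 2.4 rows>=4.7 up10= [-0.15  0.56 -9.98]
a t [ 0.6169 -0.0947 -0.0121  0.0371] yaw -0.7
a s [ 0.6146 -0.0903  0.1229  0.2778] yaw 7.0
a both [ 0.6164 -0.0945  0.0056  0.1656] yaw 0.3
c t [ 0.6161 -0.0101 -0.0111  0.0924] yaw -0.6
c s [ 0.6161 -0.0081  0.0395  0.1973] yaw 2.3
c both [ 0.616  -0.0099  0.0059  0.1483] yaw 0.3
d t [ 0.6176  0.0758 -0.0254  0.0481] yaw -1.5
d s [0.6169 0.0793 0.0202 0.0439] yaw 1.2
d both [ 0.6171  0.0767 -0.0008  0.0664] yaw -0.0
```

View pics/t11.png

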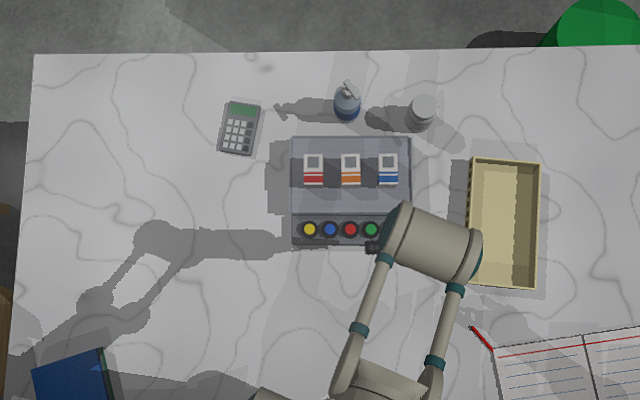

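```bash
python3 -m inch '[[0.5,1,35,0,2.4],[0.5,1,35,0,0],[0.5,1,35,0,0],[0.5,1,35,0,0],[0.5,0,28,0,0]]'>/dev/null;python3 hold.py .6165 -.0946 .13 90;python3 -m inch '[[0.5,0,0,40,0]]'>/dev/null;python3 hold.py .6165 -.0946 .11 90
```

```text
head 89.8 pos [ 0.5995 -0.0984  0.2056] w 0.0639 F [-0.3 -0.7  1. ] clock 50.1 toolz [ 2.79 -0.68]
  tool mm [ 4.7 13.3 76.3] turn -0.2 rows>=1.9 up10= [-0.12  0.49 -9.99]
head 89.8 pos [ 0.5979 -0.0981  0.163 ] w 0.0641 F [ 0.  -0.5  0.1] clock 50.3 toolz [ 2.33 -0.56]
  tool mm [ 4.1 16.5 53.7] turn -0.2 rows>=1.4 up10= [-0.1   0.41 -9.99]
```

```bash
python3 -m inch '[[0.5,4,16,30,0]]'>/dev/null;python3 hold.py .6165 -.0946 .11 90;python3 -m inch '[[0.5,0,0,24,0]]'>/dev/null;python3 hold.py .6165 -.0946 .076 90
```

```text
head 89.8 pos [ 0.6138 -0.0942  0.1332] w 0.0642 F [-0.4 -0.1 -0. ] clock 50.5 toolz [ 2.15 -0.52]
  tool mm [-0.2  1.8 23.3] turn -0.2 rows>=0.6 up10= [-0.09  0.38 -9.99]
head 89.8 pos [ 0.6134 -0.0945  0.1099] w 0.0642 F [-0.3  0.6 -0.3] clock 50.8 toolz [ 2.04 -0.51]
  tool mm [ 0.2  1.9 34. ] turn -0.2 rows>=0.8 up10= [-0.09  0.36 -9.99]
```

```bash
python3 -m inch '[[0.5,0,2,20,0]]'>/dev/null;python3 hold.py .6165 -.0946 .076 90;python3 -m inch '[[0.5,0,0,14,0]]'>/dev/null;python3 hold.py .6165 -.0946 .076 90; python3 -m inch '[[-1,0,0,1,0],[-1,0,0,0.5,0],[-1,0,0,0.5,0],[-1,0,0,0.5,0]]' 40; python3 hold.py .593 -.377 .15 83.3
```

```text
head 89.8 pos [ 0.6156 -0.0946  0.0909] w 0.0639 F [-0.2  0.3 -0.9] clock 51.0 toolz [ 2.  -0.5]
  tool mm [ 0.2  0.4 14.9] turn -0.2 rows>=0.4 up10= [-0.09  0.35 -9.99]
head 89.8 pos [ 0.6158 -0.0948  0.0779] w 0.0639 F [ 0.3 -0.2  0.1] clock 51.2 toolz [ 2.  -0.5]
  tool mm [0.2 0.6 1.9] turn -0.2 rows>=0.0 up10= [-0.09  0.35 -9.99]
clock: 51.58
position: [0.6174, -0.0951, 0.0795]
ee_rot: [0.017, 0.708, 0.706, 0.011]
contact_force: [-0.3, 0.3, -0.7]
width: 0.041
head 89.8 pos [ 0.6172 -0.0951  0.079 ] w 0.0411 F [ 0.3 -0.1 -0.2] clock 51.7 toolz [ 2.22 -0.55]
  tool mm [-282.7  -20.3  -69.1] turn 6.5 rows>=7.0 up10= [-0.09  0.39 -9.99]
```

```bash
python3 -m inch '[[-1,0,0,-20,0],[-1,0,0,-35,0],[-1,0,0,-30,0],[-1,-20,0,0,3.2],[-1,-36,-2,0,3.3],[-1,-36,-5,0,0],[-1,-36,-8,0,0],[-1,-36,-8,0,0],[-1,-36,-8,0,0],[-1,-36,-8,0,0],[-1,-25,-4,0,0]]'>/dev/null; python3 hold.py .593 -.377 .1 83.3
```

```text
head 83.5 pos [ 0.5435 -0.3505  0.1645] w 0.0414 F [-0.5  0.3 -0.4] clock 52.8 toolz [ 2.05 -0.24]
  tool mm [-20.8  49.8  66.4] turn 0.2 rows>=2.1 up10= [-0.    0.36 -9.99]
```

```bash
python3 -m inch '[[-1,-10,24,15,0],[-1,-10,24,15,0]]'>/dev/null; python3 hold.py .593 -.377 .1 83.3; python3 -m inch '[[-1,0,0,30,0]]'>/dev/null; python3 hold.py .593 -.377 .06 83.3
```

```text
head 83.5 pos [ 0.5884 -0.3729  0.1369] w 0.0413 F [-0.1  1.  -1.6] clock 53.1 toolz [ 1.89 -0.03]
  tool mm [-3.6  3.8 37.1] turn 0.2 rows>=0.9 up10= [ 0.03  0.33 -9.99]
head 83.6 pos [ 0.5874 -0.3702  0.1049] w 0.0415 F [-0.2 -1.5 -1. ] clock 53.4 toolz [1.58 0.24]
  tool mm [-6.5  5.1 45. ] turn 0.3 rows>=1.1 up10= [  0.07   0.27 -10.  ]
```

```bash
python3 -m inch '[[-1,-6,5,30,0]]'>/dev/null; python3 hold.py .593 -.377 .05 83.3; python3 -m inch '[[-1,-2,2,26,0]]'>/dev/null; python3 hold.py .593 -.377 .034 83.3
```

```text
head 83.6 pos [ 0.5913 -0.3752  0.0743] w 0.0412 F [ 0.1 -0.3 -1.4] clock 53.6 toolz [1.39 0.39]
  tool mm [-1.8  1.4 24.3] turn 0.3 rows>=0.6 up10= [  0.09   0.23 -10.  ]
head 83.6 pos [ 0.5927 -0.3763  0.0485] w 0.0416 F [-0.1  0.8 -1.1] clock 53.8 toolz [1.26 0.49]
  tool mm [-0.8  0.1 14.5] turn 0.3 rows>=0.3 up10= [  0.11   0.21 -10.  ]
```

```bash
python3 -m inch '[[-1,-1,0,15,0]]'>/dev/null; python3 hold.py .593 -.377 .05 83.3; python3 -m inch '[[-1,0,0,3,0]]'>/dev/null; python3 hold.py .593 -.377 .034 83.3;python3 -m inch '[[-1,0,0,3,0]]'>/dev/null; python3 hold.py .593 -.377 .034 83.3
```

```text
head 83.6 pos [ 0.5926 -0.3769  0.0346] w 0.0416 F [-0.3 -0.2 -0.7] clock 54.0 toolz [1.24 0.51]
  tool mm [  0.1   0.7 -15.4] turn 0.3 rows>=0.4 up10= [  0.11   0.21 -10.  ]
head 83.6 pos [ 0.593  -0.3771  0.0327] w 0.0411 F [ 0.5 -0.2 -1.8] clock 54.3 toolz [1.31 0.46]
  tool mm [ 0.1 -0.  -1.3] turn 0.3 rows>=0.0 up10= [  0.11   0.22 -10.  ]
head 83.6 pos [ 0.5931 -0.3771  0.0298] w 0.0415 F [-0.4 -0.4 -0.9] clock 54.5 toolz [1.3  0.47]
  tool mm [ 0.1  0.  -4.2] turn 0.3 rows>=0.1 up10= [  0.11   0.22 -10.  ]
```

Now lower until it touches, release, lift, and return for orange.

```bash
python3 -m inch '[[-1,0,0,3,0]]'>/dev/null; python3 hold.py .593 -.377 .028 83.3;python3 -m inch '[[0.4,0,0,0,0],[0.4,0,0,0,0],[0.4,0,0,0,0],[0.4,0,0,-20,0],[0.4,0,0,-41,0],[0.4,0,0,-41,0],[0.4,0,0,-40,0]]';python3 fit.py 12 a,.593,-.377,.005 c,.616,-.01,.056 d,.617,.0765,.056;python3 hold.py .6165 -.010 .13 90
```

```text
head 83.6 pos [ 0.5934 -0.3772  0.0284] w 0.0417 F [-2.2  0.4  7.2] clock 54.8 toolz [1.36 0.42]
  tool mm [ 0.1 -0.4  0.4] turn 0.3 rows>=0.0 up10= [  0.1    0.23 -10.  ]
clock: 55.33
position: [0.585, -0.3743, 0.1621]
ee_rot: [-0.007, 0.745, 0.667, 0.009]
contact_force: [0.1, 0.5, -0.0]
width: 0.0597
a s [ 0.5917 -0.3768 -0.0252  0.0957] yaw -1.4
c t [ 0.6161 -0.0098 -0.0101  0.0566] yaw -0.6
c s [ 0.6151 -0.0069  0.0793  0.2295] yaw 4.5
c both [ 0.6164 -0.0099 -0.0109  0.1482] yaw -0.6
d t [ 0.6168  0.075  -0.0147  0.0534] yaw -0.8
d s [0.617  0.0789 0.0455 0.046 ] yaw 2.6
d both [ 0.6175  0.0754 -0.0037  0.0748] yaw -0.2
head 83.6 pos [ 0.5858 -0.3748  0.1613] w 0.0596 F [ 0.9 -0.1  0.4] clock 56.0 toolz [0.37 1.22]
  tool mm [365.2 -10.2  39.3] turn -6.4 rows>=8.8 up10= [  0.22   0.04 -10.  ]
```

View pics/t12.png

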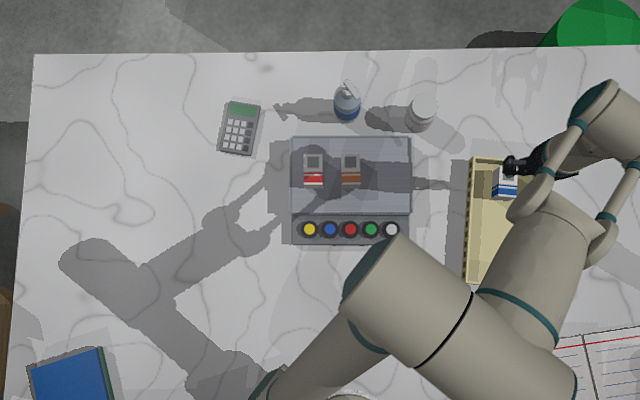

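```bash
python3 -m inch '[[0.5,20,0,0,-6.4],[0.5,37,3,0,0],[0.5,37,3,0,0],[0.5,37,3,0,0],[0.5,37,3,0,0],[0.5,37,3,0,0],[0.5,37,3,0,0],[0.5,37,3,0,0],[0.5,37,3,0,0],[0.5,25,3,0,0]]'>/dev/null;python3 hold.py .616 -.0098 .13 90
```

```text
head 89.7 pos [ 0.6157 -0.0304  0.1653] w 0.0641 F [-0.5 -0.3 -0. ] clock 57.0 toolz [0.46 0.91]
  tool mm [20.1 -0.1 35.6] turn -0.3 rows>=1.0 up10= [  0.16   0.08 -10.  ]
```

```bash
python3 -m inch '[[0.5,20,0,30,0]]'>/dev/null;python3 hold.py .616 -.0098 .1 90;python3 -m inch '[[0.5,0,0,32,0]]'>/dev/null;python3 hold.py .616 -.0098 .077 90
```

```text
head 89.8 pos [ 0.6142 -0.0101  0.1336] w 0.0644 F [ 0.7  0.3 -0.3] clock 57.2 toolz [0.17 0.92]
  tool mm [-0.3  1.7 33.6] turn -0.2 rows>=0.8 up10= [  0.16   0.03 -10.  ]
head 89.7 pos [ 0.6127 -0.0108  0.1003] w 0.0638 F [ 0.7  0.1 -0.1] clock 57.5 toolz [-0.1   0.91]
  tool mm [ 0.7  3.3 23.3] turn -0.3 rows>=0.6 up10= [  0.16  -0.02 -10.  ]
```

```bash
python3 -m inch '[[0.5,1,3,16,0]]'>/dev/null;python3 hold.py .616 -.0098 .077 90;python3 -m inch '[[0.5,0,0,7,0]]'>/dev/null;python3 hold.py .616 -.0098 .077 90;python3 -m inch '[[-1,0,0,1,0],[-1,0,0,0.5,0],[-1,0,0,0.5,0],[-1,0,0,0.5,0]]' 40; python3 hold.py .499 -.366 .15 83.3
```

```text
head 89.6 pos [ 0.6158 -0.0105  0.0849] w 0.0641 F [-0.6 -0.4  0.7] clock 57.7 toolz [-0.12  0.9 ]
  tool mm [0.6 0.2 7.9] turn -0.4 rows>=0.2 up10= [  0.16  -0.02 -10.  ]
head 89.6 pos [ 0.6159 -0.0107  0.0785] w 0.0642 F [ 0.5 -0.1 -0.2] clock 58.0 toolz [-0.09  0.89]
  tool mm [0.9 0.1 1.5] turn -0.4 rows>=0.0 up10= [  0.16  -0.02 -10.  ]
clock: 58.28
position: [0.6167, -0.0108, 0.0783]
ee_rot: [-0.005, 0.709, 0.705, 0.006]
contact_force: [-1.2, 0.3, 2.4]
width: 0.0415
head 89.6 pos [ 0.6167 -0.0107  0.0783] w 0.0417 F [-1.   0.2  4.3] clock 58.4 toolz [0.08 0.87]
  tool mm [-354.9 -115.4  -77.3] turn 6.3 rows>=9.1 up10= [  0.15   0.01 -10.  ]
```

```bash
python3 -m inch '[[-1,0,0,-20,0],[-1,0,0,-35,0],[-1,0,0,-25,3.1],[-1,-20,-4,0,3.2],[-1,-36,-8,0,0],[-1,-36,-8,0,0],[-1,-36,-8,0,0],[-1,-36,-8,0,0],[-1,-36,-8,0,0],[-1,-36,-8,0,0],[-1,-36,-7,0,0],[-1,-36,-7,0,0],[-1,-25,-4,0,0]]'>/dev/null; python3 hold.py .499 -.366 .1 83.3
```

```text
head 83.6 pos [ 0.506  -0.3386  0.1483] w 0.0414 F [ 0.6  0.2 -2.1] clock 59.7 toolz [-0.15  1.3 ]
  tool mm [-29.   -3.7  47.7] turn 0.3 rows>=1.3 up10= [  0.22  -0.05 -10.  ]
```

```bash
python3 -m inch '[[-1,-29,-4,28,0]]'>/dev/null; python3 hold.py .499 -.366 .08 83.3; python3 -m inch '[[-1,0,0,36,0]]'>/dev/null; python3 hold.py .499 -.366 .05 83.3
```

```text
head 83.6 pos [ 0.4977 -0.3646  0.1179] w 0.0421 F [-0.   0.1 -0.8] clock 59.9 toolz [-0.37  1.52]
  tool mm [-2.2  1.8 37.8] turn 0.3 rows>=0.9 up10= [  0.26  -0.09 -10.  ]
head 83.6 pos [ 0.4962 -0.3604  0.0799] w 0.0411 F [ 0.1  0.6 -0.7] clock 60.1 toolz [-0.64  1.83]
  tool mm [-6.2  3.9 29.7] turn 0.3 rows>=0.7 up10= [ 0.3  -0.15 -9.99]
```

```bash
python3 -m inch '[[-1,-5,4,30,0]]'>/dev/null; python3 hold.py .499 -.366 .035 83.3; python3 -m inch '[[-1,-1,0,15,0]]'>/dev/null; python3 hold.py .499 -.366 .03 83.3;python3 -m inch '[[-1,0,0,5,0]]'>/dev/null; python3 hold.py .499 -.366 .03 83.3
```

```text
head 83.7 pos [ 0.499  -0.3633  0.0496] w 0.0416 F [ 0.6  0.  -1. ] clock 60.4 toolz [-0.76  1.96]
  tool mm [-3.1  0.6 14.5] turn 0.4 rows>=0.4 up10= [ 0.32 -0.17 -9.99]
head 83.7 pos [ 0.4989 -0.3634  0.0358] w 0.0420 F [-0.5  0.3 -1.2] clock 60.6 toolz [-0.75  1.96]
  tool mm [-2.8  0.5  5.7] turn 0.4 rows>=0.2 up10= [ 0.33 -0.17 -9.99]
head 83.7 pos [ 0.4992 -0.3634  0.0317] w 0.0417 F [-0.2  0.  -0.5] clock 60.8 toolz [-0.7   1.91]
  tool mm [-2.7  0.2  1.6] turn 0.4 rows>=0.1 up10= [ 0.32 -0.16 -9.99]
```

```bash
python3 -m inch '[[-1,-1,0,5,0]]'>/dev/null; python3 hold.py .499 -.366 .028 83.3;python3 -m inch '[[-1,0,0,2,0]]'>/dev/null; python3 hold.py .499 -.366 .028 83.3
```

```text
head 83.7 pos [ 0.4997 -0.3646  0.0277] w 0.0413 F [0.6 1.5 4.1] clock 61.1 toolz [-0.61  1.86]
  tool mm [-1.5 -0.5 -0.3] turn 0.4 rows>=0.0 up10= [ 0.31 -0.14 -9.99]
head 83.7 pos [ 0.4996 -0.3646  0.0276] w 0.0414 F [-3.   2.4 10.4] clock 61.3 toolz [-0.57  1.83]
  tool mm [-1.5 -0.5 -0.4] turn 0.4 rows>=0.0 up10= [ 0.31 -0.13 -9.99]
```

```bash
python3 -m inch '[[0.4,0,0,0,0],[0.4,0,0,0,0],[0.4,0,0,0,0],[0.4,0,0,-20,0],[0.4,0,0,-41,0],[0.4,0,0,-41,0],[0.4,0,0,-35,-6.4],[0.5,20,5,0,0],[0.5,36,10,0,0],[0.5,36,10,0,0],[0.5,36,10,0,0],[0.5,36,10,0,0],[0.5,36,10,0,0],[0.5,36,10,0,0],[0.5,36,10,0,0],[0.5,36,10,0,0],[0.5,36,10,0,0],[0.5,36,10,0,0],[0.5,36,10,0,0]]';python3 fit.py 13 a,.592,-.377,.005 c,.499,-.365,.005 d,.617,.0765,.056;python3 hold.py .6172 .0757 .13 90
```

```text
clock: 62.88
position: [0.6189, 0.0526, 0.1777]
ee_rot: [-0.013, 0.71, 0.704, 0.006]
contact_force: [0.2, -1.0, 0.2]
width: 0.0643
a t [ 0.5923 -0.3775 -0.1367  0.0502] yaw -7.8
a s [ 0.591  -0.375   0.0443  0.1411] yaw 2.5
a both [ 0.5926 -0.3777 -0.1168  0.1094] yaw -6.7
c t [ 0.4994 -0.3644 -0.0849  0.0453] yaw -4.9
c s [ 0.4984 -0.3633 -0.2041  0.1128] yaw -11.7
c both [ 0.499  -0.3644 -0.126   0.086 ] yaw -7.2
d t [ 0.614   0.0752 -0.0057  0.2493] yaw -0.3
d s [0.6168 0.0789 0.0601 0.0464] yaw 3.4
d both [0.6169 0.0769 0.0531 0.1647] yaw 3.0
head 89.4 pos [0.6186 0.0495 0.1781] w 0.0643 F [-0.8 -1.4  0.1] clock 63.4 toolz [-0.59  1.52]
  tool mm [24.9 -1.2 48.8] turn -0.6 rows>=1.3 up10= [  0.26  -0.11 -10.  ]
```

View pics/t13.png

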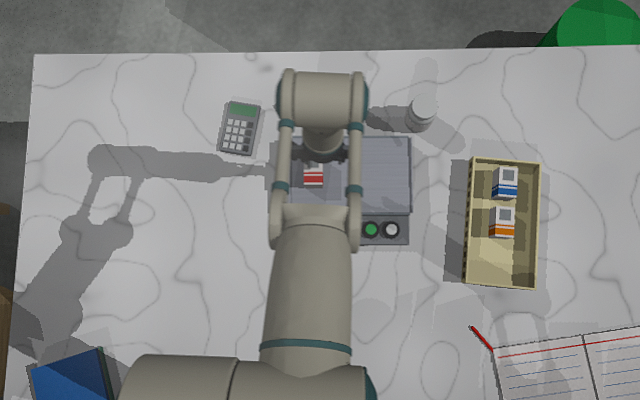

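Blue (505,183) and orange (502,221) stand apart in the basket. Red is still on the plate at (313,173).

```bash
python3 -m inch '[[0.5,25,-1,30,-0.6]]'>/dev/null;python3 hold.py .6172 .0757 .1 90;python3 -m inch '[[0.5,0,0,40,0]]'>/dev/null;python3 hold.py .6172 .0757 .09 90
```

```text
head 90.0 pos [0.6157 0.0755 0.1469] w 0.0643 F [-1.   0.8 -0.1] clock 63.7 toolz [-0.87  1.53]
  tool mm [-1.   2.2 46.8] turn 0.0 rows>=1.1 up10= [  0.27  -0.15 -10.  ]
head 90.0 pos [0.6131 0.0757 0.1055] w 0.0641 F [ 0.1 -0.3 -0.3] clock 63.9 toolz [-1.2   1.51]
  tool mm [-0.5  4.4 15.4] turn -0.0 rows>=0.4 up10= [ 0.26 -0.21 -9.99]
```

```bash
python3 -m inch '[[0.5,0,4,20,0]]'>/dev/null;python3 hold.py .6172 .0757 .077 90;python3 -m inch '[[0.5,0,0,8,0]]'>/dev/null;python3 hold.py .6172 .0757 .077 90;python3 -m inch '[[-1,0,0,1,0],[-1,0,0,0.5,0],[-1,0,0,0.5,0],[-1,0,0,0.5,0]]' 40; python3 hold.py .405 -.355 .15 83.3
```

```text
head 90.0 pos [0.6169 0.0757 0.0862] w 0.0638 F [ 0.2 -0.5  0.3] clock 64.1 toolz [-1.23  1.49]
  tool mm [-0.2  0.5  9.1] turn -0.0 rows>=0.2 up10= [ 0.26 -0.21 -9.99]
head 90.0 pos [0.6169 0.0757 0.0789] w 0.0641 F [ 0.7 -0.9 -0.4] clock 64.4 toolz [-1.19  1.49]
  tool mm [-0.1  0.4  1.9] turn -0.0 rows>=0.0 up10= [ 0.26 -0.21 -9.99]
clock: 64.7
position: [0.618, 0.0758, 0.0791]
ee_rot: [-0.015, 0.707, 0.707, 0.003]
contact_force: [-1.0, -0.5, 1.7]
width: 0.0417
head 90.0 pos [0.618  0.0757 0.0791] w 0.0410 F [-0.4 -0.5  3.4] clock 64.8 toolz [-0.97  1.48]
  tool mm [-428.9 -214.1  -78.4] turn 6.7 rows>=11.6 up10= [  0.26  -0.17 -10.  ]
```

```bash
python3 -m inch '[[-1,0,0,-20,0],[-1,0,0,-35,0],[-1,0,0,-25,3.3],[-1,-20,-7,0,3.4],[-1,-34,-13,0,0],[-1,-34,-13,0,0],[-1,-34,-13,0,0],[-1,-34,-13,0,0],[-1,-34,-13,0,0],[-1,-34,-13,0,0],[-1,-34,-13,0,0],[-1,-34,-13,0,0],[-1,-34,-13,0,0],[-1,-34,-13,0,0],[-1,-34,-13,0,0],[-1,-25,-8,0,0]]'>/dev/null; python3 hold.py .405 -.355 .1 83.3
```

```text
head 83.5 pos [ 0.4079 -0.3325  0.1492] w 0.0417 F [ 1.   0.4 -1.9] clock 66.3 toolz [-0.94  1.75]
  tool mm [-24.1   0.6  48.5] turn 0.2 rows>=1.3 up10= [ 0.29 -0.2  -9.99]
```

```bash
python3 -m inch '[[-1,-24,0,30,0]]'>/dev/null; python3 hold.py .405 -.355 .08 83.3; python3 -m inch '[[-1,-1,1,36,0]]'>/dev/null; python3 hold.py .405 -.355 .05 83.3
```

```text
head 83.5 pos [ 0.404  -0.354   0.1165] w 0.0413 F [-0.2  0.1 -0.3] clock 66.6 toolz [-1.1   1.99]
  tool mm [-2.1  1.9 36.4] turn 0.2 rows>=0.9 up10= [ 0.32 -0.23 -9.99]
head 83.5 pos [ 0.4033 -0.3508  0.0793] w 0.0416 F [ 0.5 -0.  -1.1] clock 66.8 toolz [-1.31  2.28]
  tool mm [-5.1  2.9 29. ] turn 0.2 rows>=0.7 up10= [ 0.37 -0.27 -9.99]
```

```bash
python3 -m inch '[[-1,-5,3,28,0]]'>/dev/null; python3 hold.py .405 -.355 .035 83.3; python3 -m inch '[[-1,-2,0,16,0]]'>/dev/null; python3 hold.py .405 -.355 .03 83.3;python3 -m inch '[[-1,0,0,4,0]]'>/dev/null; python3 hold.py .405 -.355 .03 83.3;python3 -m inch '[[-1,0,0,3,0]]'>/dev/null; python3 hold.py .405 -.355 .028 83.3
```

```text
head 83.6 pos [ 0.405  -0.3537  0.0513] w 0.0410 F [ 0.8 -0.7 -0.6] clock 67.0 toolz [-1.4   2.39]
  tool mm [-2.   0.6 16.3] turn 0.3 rows>=0.4 up10= [ 0.39 -0.29 -9.99]
head 83.6 pos [ 0.4046 -0.3547  0.0365] w 0.0417 F [ 0.4 -0.3 -0.8] clock 67.3 toolz [-1.39  2.39]
  tool mm [-0.5  0.7  6.4] turn 0.3 rows>=0.2 up10= [ 0.39 -0.29 -9.99]
head 83.6 pos [ 0.4048 -0.3547  0.0334] w 0.0418 F [-0.1  0.7 -1.3] clock 67.5 toolz [-1.35  2.34]
  tool mm [-0.4  0.4  3.4] turn 0.3 rows>=0.1 up10= [ 0.38 -0.28 -9.99]
head 83.6 pos [ 0.4047 -0.3545  0.0305] w 0.0417 F [-0.7 -0.1 -1. ] clock 67.7 toolz [-1.35  2.35]
  tool mm [-0.5  0.4  2.5] turn 0.3 rows>=0.1 up10= [ 0.38 -0.28 -9.99]
```

```bash
python3 -m inch '[[-1,0,0,3,0]]'>/dev/null; python3 hold.py .405 -.355 .028 83.3; python3 -m inch '[[0.4,0,0,0,0],[0.4,0,0,0,0],[0.4,0,0,0,0],[0.4,0,0,-20,0],[0.4,0,0,-41,0],[0.4,0,0,-41,0],[1,0,0,-35,6.9],[1,20,0,0,6.9],[1,34,0,0,0],[1,34,0,0,0],[1,34,0,0,0],[1,34,0,0,0],[1,34,0,0,0],[1,34,0,0,0]]';python3 fit.py 14 a,.592,-.377,.005 c,.499,-.365,.005 d,.405,-.355,.005;python3 hold.py .441 -.0088 .06 0
```

```text
head 83.6 pos [ 0.4048 -0.3548  0.0283] w 0.0416 F [-1.7  1.4  5.5] clock 68.0 toolz [-1.3   2.29]
  tool mm [-0.2  0.2  0.3] turn 0.3 rows>=0.0 up10= [ 0.37 -0.27 -9.99]
clock: 69.13
position: [0.4877, -0.151, 0.1769]
ee_rot: [-0.022, 0.827, 0.562, 0.002]
contact_force: [0.6, -1.1, -0.2]
width: 0.0856
a t [ 0.6174 -0.3624 -1.05    0.8547] yaw -60.2
a s [ 0.5946 -0.3764  0.0286  0.0877] yaw 1.6
a both [ 0.5937 -0.3784 -0.0558  0.4968] yaw -3.2
c t [ 0.496  -0.3667  0.6571  0.7259] yaw 37.6
c s [ 0.4955 -0.3633 -0.0636  0.1511] yaw -3.6
c both [ 0.495  -0.3646 -0.0482  0.4432] yaw -2.8
d t [ 0.4034 -0.3567 -0.1286  0.2032] yaw -7.4
d s [ 0.4017 -0.3548 -0.0711  0.1142] yaw -4.1
d both [ 0.4021 -0.3562 -0.0891  0.1627] yaw -5.1
head 68.3 pos [ 0.4871 -0.1535  0.1768] w 0.0853 F [ 0.3 -0.1  0.1] clock 69.7 toolz [-1.28  2.17]
  tool mm [114.1 -92.2 123.2] turn 68.3 rows>=4.6 up10= [ 0.27 -0.35 -9.99]
```

View pics/t14.png

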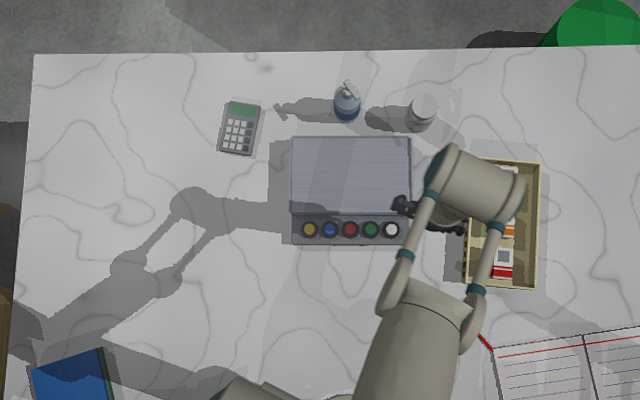

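View pics/s14.png

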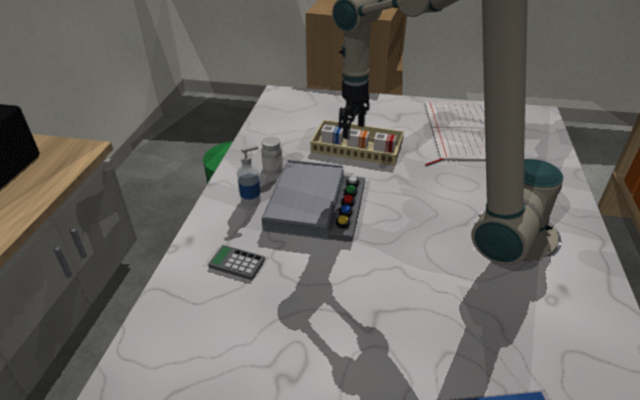

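```bash
python3 -m inch '[[1,20,-20,0,0],[1,30,-25,0,0],[1,30,-25,0,0],[1,20,-10,0,6.8],[1,0,0,0,6.8],[1,0,0,0,6.8],[1,0,0,0,6.8],[1,0,0,0,6.8],[1,0,0,0,6.8],[1,0,0,0,6.8],[1,0,0,0,6.8],[1,0,0,0,6.8],[1,0,0,0,6.8]]'>/dev/null;python3 hold.py .441 -.0085 .06 0
```

```text
head -3.2 pos [ 0.4478 -0.0339  0.1819] w 0.0856 F [ 0.3  0.5 -0.1] clock 70.9 toolz [-1.17  2.14]
  tool mm [ -5.4 -20.6 122.9] turn -3.2 rows>=3.0 up10= [-0.22 -0.36 -9.99]
```

```bash
python3 -m inch '[[1,-5,-21,36,-3.2]]'>/dev/null;python3 hold.py .441 -.0085 .06 0;python3 -m inch '[[1,0,0,36,0]]'>/dev/null;python3 hold.py .441 -.0085 .06 0
```

```text
head 0.2 pos [ 0.4409 -0.0106  0.1453] w 0.0853 F [-0.4  0.   0.3] clock 71.2 toolz [-1.47  2.2 ]
  tool mm [ 2.3  1.2 85.2] turn 0.2 rows>=2.0 up10= [-0.26 -0.39 -9.99]
head 0.2 pos [ 0.439  -0.0095  0.1088] w 0.0855 F [ 0.  -0.4  0.6] clock 71.4 toolz [-1.67  2.22]
  tool mm [ 3.4  0.9 48.7] turn 0.2 rows>=1.2 up10= [-0.29 -0.39 -9.99]
```

```bash
python3 -m inch '[[1,3,1,36,0]]'>/dev/null;python3 hold.py .441 -.0085 .05 0;python3 -m inch '[[1,2,2,20,0]]'>/dev/null;python3 hold.py .441 -.0085 .045 0
```

```text
head 0.2 pos [ 0.4408 -0.0094  0.0731] w 0.0856 F [-0.7  0.4 -0. ] clock 71.6 toolz [-1.78  2.24]
  tool mm [ 0.9 -0.  23.1] turn 0.2 rows>=0.6 up10= [-0.31 -0.39 -9.99]
head 0.2 pos [ 0.4427 -0.0109  0.0542] w 0.0859 F [-0.5 -0.7  0.5] clock 71.8 toolz [-1.75  2.23]
  tool mm [-1.4 -2.1  9.3] turn 0.2 rows>=0.2 up10= [-0.3  -0.39 -9.99]
```

```bash
python3 -m inch '[[1,-1,-2,10,0]]'>/dev/null;python3 hold.py .441 -.0085 .04 0;python3 -m inch '[[1,0,0,4,0]]'>/dev/null;python3 hold.py .441 -.0085 .04 0|head -1;python3 -m inch '[[1,0,0,3,0]]'>/dev/null;python3 hold.py .441 -.0085 .04 0|head -1;python3 -m inch '[[1,0,0,3,0]]'>/dev/null;python3 hold.py .441 -.0085 .04 0|head -1
```

```text
head 0.3 pos [ 0.4419 -0.0086  0.0456] w 0.0849 F [-0.4 -0.5  0.1] clock 72.1 toolz [-1.68  2.22]
  tool mm [-0.7  0.1  5.6] turn 0.3 rows>=0.1 up10= [-0.29 -0.39 -9.99]
head 0.3 pos [ 0.4421 -0.0085  0.0421] w 0.0855 F [-0.3  0.3  0.4] clock 72.3 toolz [-1.64  2.21]
head 0.3 pos [ 0.4425 -0.0086  0.0394] w 0.0852 F [ 0.4 -0.3  2.3] clock 72.5 toolz [-1.58  2.2 ]
head 0.3 pos [ 0.4426 -0.0085  0.0364] w 0.0856 F [-0.4  0.1  3.5] clock 72.8 toolz [-1.56  2.18]
```

```bash
python3 -m inch '[[1,0,0,3,0]]'>/dev/null;python3 hold.py .441 -.0085 .04 0|head -1;python3 -m inch '[[1,0,0,3,0]]'>/dev/null;python3 hold.py .441 -.0085 .04 0|head -1;python3 -m inch '[[1,0,0,2,0]]'>/dev/null;python3 hold.py .441 -.0085 .04 0|head -1
```

```text
head 0.3 pos [ 0.4427 -0.0086  0.034 ] w 0.0854 F [-1.7 -0.3 10.2] clock 73.0 toolz [-1.53  2.17]
head 0.3 pos [ 0.4429 -0.0086  0.0334] w 0.0851 F [-8.1 -0.8 28.7] clock 73.2 toolz [-1.43  2.13]
head 0.3 pos [ 0.4428 -0.0086  0.0335] w 0.0855 F [-6.3 -0.1 24.2] clock 73.5 toolz [-1.35  2.11]
```

Red is fully down, with the same hard-stop pattern. Now I lift clear and check everything before handing in.

```bash
python3 -m inch '[[1,0,0,-20,0],[1,0,0,-41,0],[1,0,0,-41,0],[1,0,0,-41,0],[1,0,-36,0,0],[1,0,-36,0,0],[1,0,-36,0,0],[1,0,-36,0,0],[1,0,-36,0,0],[1,0,-36,0,0],[1,0,-36,0,0],[1,0,-10,0,0]]';python3 fit.py 15 a,.592,-.377,.005 c,.499,-.365,.005 d,.405,-.355,.005; python3 -c "
from h import *
t=eyes.get_image('top');d=eyes.get_image('side')
a=mark_of(t,'plate_mid');b=mark_of(d,'plate_mid');print(a[:1],b[:1],tri(t,a[0]['point'],d,b[0]['point']))
def sh(n,i,y,x,Y,X): 
  return cv2.resize(cv2.imread(n)[y:Y,x:X],(800,600),interpolation=cv2.INTER_CUBIC)
cv2.imwrite('pics/f1.png',sh('pics/s15.png',0,110,240,245,420))
go(.4,.2,.2)"
```

```text
clock: 74.48
position: [0.4455, 0.2557, 0.191]
ee_rot: [-0.02, 1.0, -0.004, -0.013]
contact_force: [0.1, -0.2, 0.2]
width: 0.0854
a s [ 0.6031 -0.3856  0.1829  0.4621] yaw 10.5
c t [ 0.4979 -0.364  -0.0845  0.0608] yaw -4.8
d t [ 0.4035 -0.3552 -0.1116  0.0414] yaw -6.4
d s [ 0.4007 -0.3572 -0.1519  0.0722] yaw -8.7
d both [ 0.4024 -0.3552 -0.1123  0.073 ] yaw -6.4
[{'point': [175.2, 352.3], 'confidence': 0.77}] [{'point': [191.6, 303.7], 'confidence': 0.77}] (array([ 0.61622895, -0.01672121,  0.04408193]), np.float64(0.005004508259602359))
head -0.6 pos [0.446  0.251  0.1914] w 0.0857 F [ 0.1 -0.3  1.4] clock 75.4 toolz [-1.47  2.09]
  tool mm [-45.6  51.2  -9.3]  rows>=1.7 up10= [-0.26 -0.36 -9.99]
```

View pics/f1.png

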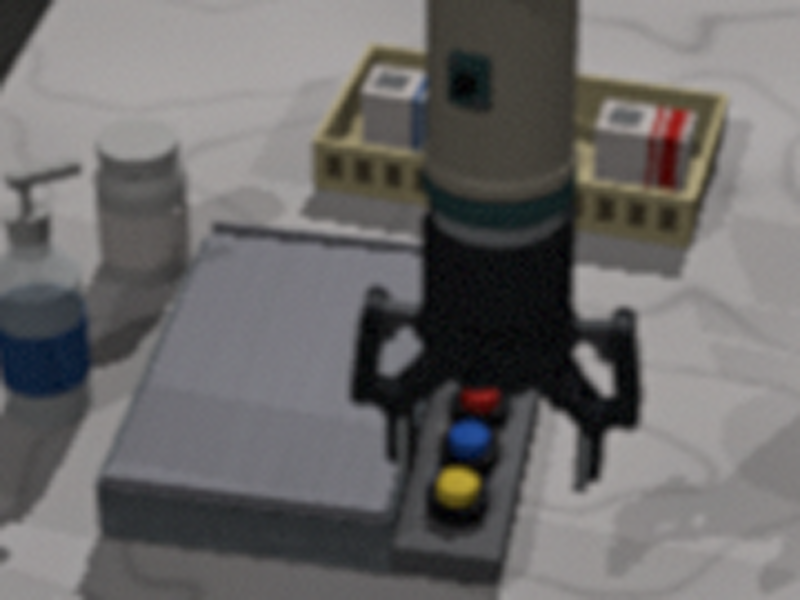

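View pics/t15.png

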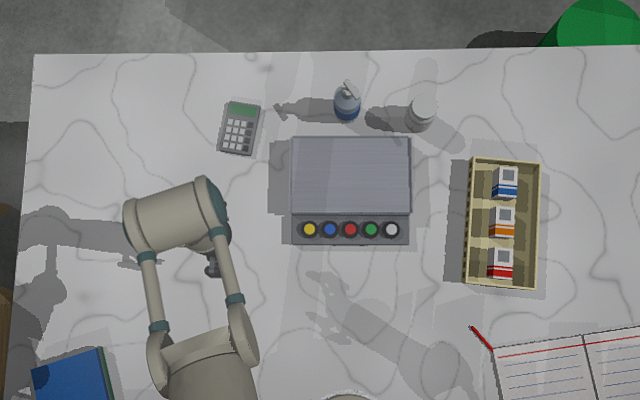

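```bash
python3 -c "
from rig import manip
print(manip.sign_off())"
```

```text
the job is handed in; nothing more can be done
None
```

I ran the whole sequence and handed the job in at about 75 s on the robot's clock; no verdict was reported.

**What I did:**
- I pressed the plate down over both clips until the tool stopped at z = 56 mm on each side, then pressed green and yellow.
- I set the three cartons present (blue, orange and red) side by side on the plate and pressed blue and white.
- I moved all three cartons into the basket, one layer deep, and pressed red.

**Keys:** My first try at green, with the fingers shut, stopped hard at 46 mm instead of the expected 42. I think the fingers rested on the collar. I pressed all five keys with a single finger of the open gripper. Each showed the spring force rising over roughly 6 mm and then a hard stop.

**Final checks:**
- **Cartons:** the last top picture shows all three cartons apart and upright in the basket. In the final fit only red was seen by both cameras. Orange was fitted from the top picture only. Blue was half hidden, so its fit was poor, but it had fitted well in the basket earlier.
- **Other items:** the plate looks empty, the keys up, and the jar, pump bottle and calculator look unmoved. The gripper is clear of everything.
- **Plate height (disagreed):** the last camera estimate of the plate's height was 44 mm, with the two views 5 mm apart and the gripper partly in the way. That is too low to be possible. I relied on the 56 mm press contacts and on the cartons touching down at plate height (55.5 to 57 mm).

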